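# Square up a set of brake pads in its drawer

### The arm

A 7-joint arm with a two-finger parallel gripper is mounted at the origin on the work surface. World frame = base frame: x ahead of the robot, y to its left, z up, the work surface at z = 0. Lengths are in m, angles in degrees, forces in N, time in s.
With the tool pointing down it reaches from about 0.4 to 0.9 m from the base axis. Payload 5.6 kg.
Tool frame: the origin (TCP) lies at the very end of the fingers, on their centre line; the grasp point (between the pads) lies 19 mm behind it; x points along the fingers, y is the direction in which the jaws open and shut, and the axes are right-handed (so a half turn about x gives the same grasp; the last joint's range is limited). The gripper opens to 92 mm and grips with 3 to 60 N. Pads are 20 mm wide; open, the fingers measure 128 mm over their backs; the gripper's body (75 mm by 189 mm) begins 69 mm behind the grasp point.
Start: joints at [69.099, 26.786, -0.665, 91.828, 0.344, 61.387, -3.226], TCP at [0.206, -0.617, 0.215] pointing down, gripper open.
Joint ranges: [-144.91, 144.91], [-17.63, 115.5], [-89.93, 88.59], [15.96, 139.68], [-74.01, 254.01], [8.47, 105.57], [-167.45, 167.45]. Speed limits (degrees/s): [147.25, 147.25, 180, 180, 180, 180, 180].

### API

Orientations are given as a 3x3 rotation matrix whose columns are the frame's x, y, z axes.
In Python, from plant import robot gives the robot as it stands.
- The arm moves only by the shell command python3 -m handwheel 'ROWS' [FORCE]. ROWS is JSON, one flat list of numbers, 5 for each row, row after row: the opening, from 0 (shut) to 1 (fully open), then the shift along the tool's x, y, z in m, then the turn about the tool's x in degrees. A call has 1 to 12 rows; each row shifts and turns the pose as measured when the row begins, along the tool's axes as they then stand; what a row does not reach is not made up. A row lasts 1/12 s, in which the tool goes at most 41.7 mm and 7.16 degrees, less where a joint would pass 70% of its speed; a pose out of reach is approached as far as the arm can. A call with a gripper value outside its range is refused whole. The fingers move at their own pace and stop on an object; FORCE is the grip in N (left out, the last holds). Time passes only in rows, so rows that do not move let the fingers close. It gives the time, the measured TCP pose, the force and the opening at its end, in the units of the state.
- robot.get_obs(): the state, without advancing time (a new reading comes with each control period).
- robot.grab_frame(name): name is "scene" or "side" or "wrist"; returns a dict with "img" (480x640x3 uint8, blue, green, red), "range_z" (480x640 float32, m along the optical axis (not along the pixel's ray), 0 where there is no reading), "fx", "fy", "cx", "cy" (pixels), "D" ([k1, k2, p1, p2, k3] as OpenCV has them; the pictures are not rectified), "pose" (4x4, takes a point from camera to world coordinates). Camera axes: x right, y down, z forward; pixel columns grow to the right and rows downward; lengths in m; the calibration is good to about 2 mm. A picture is of the moment at which its call begins.
- robot.finish_job(): hands the job in, once; it reports no verdict.
The state is a dict: "t": time; "joints": joint angles; "qd": joint speeds; "effort": joint torques, N m; "tool_pos": TCP position; "ee_rot": TCP orientation; "ft_force": force on the tool from outside, world axes, zero at the start; "wrist_torque": the same for the moment, N m; "opening": opening from 0.0 (shut) to 1.0 (fully open).
Only numpy, scipy, OpenCV 4.12 (cv2) and the standard library are available. Lean on these libraries where they do the work, as an engineer would, in place of code of your own. Each camera call takes 0.05 s, during which the arm holds its last target.

### The job

Put the set of four long brake pads away: lay the two that are on the counter flat, backing plate up, on the two already in the open drawer, one on another; then push the pile up square into the drawer's back left corner (as the robot sees it), all four pads flush with one another and against the back and left walls with their long sides along the back, and shut the drawer fully. Lay the pads down, do not drop them, and leave everything else on the counter where it is.

Things in the scene. Friction and masses are not known exactly. Their poses are not given: they have to be found in the camera images.
- pad_a_mid (a point): Centre, half-way up (6 mm), of a long brake pad, 0.28 kg: 130 mm long (own y), 56 wide (x), 12 thick (z). Dark steel backing plate 5 mm thick on top, 114 x 56 mm plus an ear 8 mm long, 30 mm wide in the middle of each end; grey lining 102 x 48 mm, 7 mm thick, below. In the open drawer, on its floor, askew.
- pad_b_mid (a point): Centre, half-way up (6 mm), of a long brake pad, 0.28 kg: 130 mm long (own y), 56 wide (x), 12 thick (z). Dark steel backing plate 5 mm thick on top, 114 x 56 mm plus an ear 8 mm long, 30 mm wide in the middle of each end; grey lining 102 x 48 mm, 7 mm thick, below. On top of the pad in the drawer, out of line with it.
- pad_c_mid (a point): Centre, half-way up (6 mm), of a long brake pad, 0.28 kg: 130 mm long (own y), 56 wide (x), 12 thick (z). Dark steel backing plate 5 mm thick on top, 114 x 56 mm plus an ear 8 mm long, 30 mm wide in the middle of each end; grey lining 102 x 48 mm, 7 mm thick, below. Alone on the counter.
- pad_d_mid (a point): Centre, half-way up (6 mm), of a long brake pad, 0.28 kg: 130 mm long (own y), 56 wide (x), 12 thick (z). Dark steel backing plate 5 mm thick on top, 114 x 56 mm plus an ear 8 mm long, 30 mm wide in the middle of each end; grey lining 102 x 48 mm, 7 mm thick, below. Alone on the counter.
- drawer_corner (a point): Inner back left corner of the drawer (left as the robot sees it), on its floor, 14 mm above the counter; moves with the drawer. x points to the drawer's back (the way it shuts), y to its left, z up. Inside, the drawer is 185 mm deep, 250 mm wide; walls 50 mm high, front 54. A pad square in this corner has its centre at x = -28, y = -65 mm from here. The pile of four is 48 mm high.
- drawer_pull (a point): Centre of the front face of the drawer's steel cup pull (100 mm wide, 22 mm high, standing 12 mm proud of the 276 mm wide blue drawer front), 42 mm above the counter; same axes as drawer_corner: push along +x to shut.
- drawer (a joint): How far the drawer has been pushed into its blue case, in m: 0 fully out, 0.225 fully shut on its stop. Stiff: takes about 18 N to move, stays where left (the pile slides on its floor at 3 to 6 N). Case 306 mm wide, 89 mm high; at the start its front face is 28 to 40 mm beyond the drawer's inner back face. 14 mm of headroom over the pile.
- short_pad: A brake pad of another kind, shorter and squarer: 88 mm long, 62 mm wide, 20 mm thick, lying on the counter. Leave it. The origin is on its underside.
- carton: A closed cardboard carton, 116 x 62 mm, 42 mm high. Leave it. The origin is on its underside.
- oil_filter: An upright white filter canister, 76 mm across, 95 mm high. Leave it. The origin is on its underside.
- bearing: A steel roller bearing lying flat, 72 mm across, 24 mm high. Leave it. The origin is on its underside.
- spray_can: An upright aluminium can, 58 mm across, 170 mm high. Leave it. The origin is on its underside.
- spanner: A steel spanner 190 mm long lying flat. Leave it. The origin is on its underside, near the middle.
Things that resemble listed ones, but are neither listed nor needed, are in the scene too. Leave any blue look-alike of the part that bears pad_b_mid alone. Leave any orange look-alike of the part that bears pad_c_mid alone.

How it is judged (in metres and radians):
At the end, for the whole second after the job is handed in: The drawer is shut (out by less than 8 mm) and the four pads lie flat in one pile in it, in any order: each within 6 mm of touching the back and left walls, turned less than 0.05 rad from the back wall, the centres within 5 mm of each other seen from above, backing plates up, at rest (value of joint drawer above 0.217 m and x of each of pad_a_mid, pad_b_mid, pad_c_mid, pad_d_mid in the frame of drawer_corner above -0.034 m and y of each of pad_a_mid, pad_b_mid, pad_c_mid, pad_d_mid in the frame of drawer_corner above -0.071 m and angle between each of pad_a_mid, pad_b_mid, pad_c_mid, pad_d_mid's own z axis and vertical below 0.06 rad and angle between the y axis of each of pad_a_mid, pad_b_mid, pad_c_mid, pad_d_mid and the y axis of drawer_corner, either way round below 0.05 rad and z of each of pad_a_mid, pad_b_mid, pad_c_mid, pad_d_mid in the frame of drawer_corner below 0.047 m and horizontal distance between pad_a_mid and pad_b_mid below 0.005 m and horizontal distance between each of pad_a_mid, pad_b_mid and pad_c_mid below 0.005 m and horizontal distance between each of pad_a_mid, pad_b_mid, pad_c_mid and pad_d_mid below 0.005 m and linear speed of each of pad_a, pad_b, pad_c, pad_d below 0.02 m/s).
It fails at once if one of the other things on the counter is pushed more than 25 mm away or knocked over (distance of any of short_pad, carton, oil_filter, bearing, spray_can, spanner from where it was at the start of the episode above 0.025 m or angle between any of short_pad, carton, oil_filter, bearing, spray_can, spanner's own z axis and vertical above 0.5 rad).
It fails at once if a pad is dropped or thrown: it moves faster than 0.7 m/s out of the fingers ((linear speed of pad_a above 0.7 m/s and contact force between pad_a and the fingers below 0.01 N) or (linear speed of pad_b above 0.7 m/s and contact force between pad_b and the fingers below 0.01 N) or (linear speed of pad_c above 0.7 m/s and contact force between pad_c and the fingers below 0.01 N) or (linear speed of pad_d above 0.7 m/s and contact force between pad_d and the fingers below 0.01 N)).
It also fails if it takes over 72 s, if anything falls off the work surface, if the arm or the gripper's body presses on something with over 40 N, if the wrist force passes 120 N, or if a joint passes its speed limit or range.

## Working session

There is one attempt and no reset: what is moved stays moved. The work goes in short steps, Python scripts to look and compute and a shell command to move; the robot and the scene stay as the last step left them, time stands still between calls to the robot, and variables do not carry over. Pictures are saved under pics/ and viewed, and the job is handed in when it is done.

```bash
ls; mkdir -p pics; python3 - <<'E'
from plant import robot
import cv2,numpy as np
print(robot.get_obs())
for n in ["scene","side","wrist"]:
    f=robot.grab_frame(n); cv2.imwrite(f"pics/{n}0.png",f["img"]); np.savez(f"pics/{n}0.npz",**f)
    print(n,f["fx"],f["fy"],f["cx"],f["cy"],f["D"],np.round(f["pose"],3).tolist(),(f["range_z"]>0).mean())
E
```

```text
pics
{'t': 0.0, 'joints': array([69.09630373, 26.83533732, -0.66638913, 91.87996634,  0.34464447,
       61.38512056, -3.22388851]), 'qd': array([-0.10291296, -0.16040697,  0.07213987, -0.00401789,  0.05464566,
       -0.1142254 ,  0.06781776]), 'effort': array([ 6.67856839e-04, -5.20562661e+01, -1.22928843e-02, -2.43746334e+01,
       -5.66854316e-02,  1.73371931e-02,  1.74016072e-04]), 'tool_pos': array([ 0.20536844, -0.6161046 ,  0.21365475]), 'ee_rot': array([[-6.57609029e-04,  3.16311071e-01, -9.48655298e-01],
       [ 1.58729152e-03, -9.48653978e-01, -3.16311731e-01],
       [-9.99998524e-01, -1.71380196e-03,  1.21765538e-04]]), 'ft_force': array([-0.86141383,  0.39389231,  0.52678592]), 'wrist_torque': array([-0.04124501,  0.01776773, -0.06456261]), 'opening': 0.9974265115009976}
scene 586.1950259759018 586.1950259759018 324.0002730788836 236.54877176853964 [-0.11116133  0.          0.          0.          0.        ] [[-0.819, 0.367, -0.441, 1.148], [0.574, 0.513, -0.639, 0.922], [-0.009, -0.776, -0.631, 0.999], [0.0, 0.0, 0.0, 1.0]] 0.9925423177083333
side 551.0595563948879 551.0595563948879 317.16966441842925 242.94787652562727 [-0.14770028  0.          0.          0.          0.        ] [[0.959, -0.149, 0.241, 0.103], [-0.283, -0.57, 0.771, -1.18], [0.022, -0.808, -0.589, 0.956], [0.0, 0.0, 0.0, 1.0]] 0.9700455729166667
wrist 365.21315009096446 365.21315009096446 319.82036316187924 232.7629612864831 [-0.01767061  0.          0.          0.          0.        ] [[0.315, -0.919, -0.239, 0.272], [-0.949, -0.305, -0.077, -0.594], [-0.002, 0.251, -0.968, 0.384], [0.0, 0.0, 0.0, 1.0]] 0.9959830729166667
```

View pics/scene0.png

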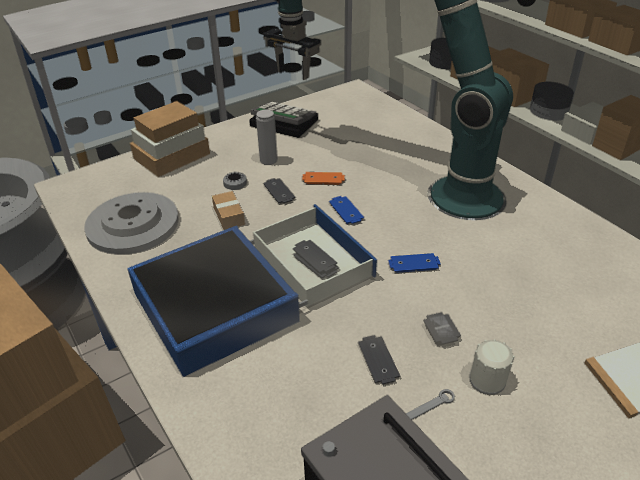

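View pics/side0.png

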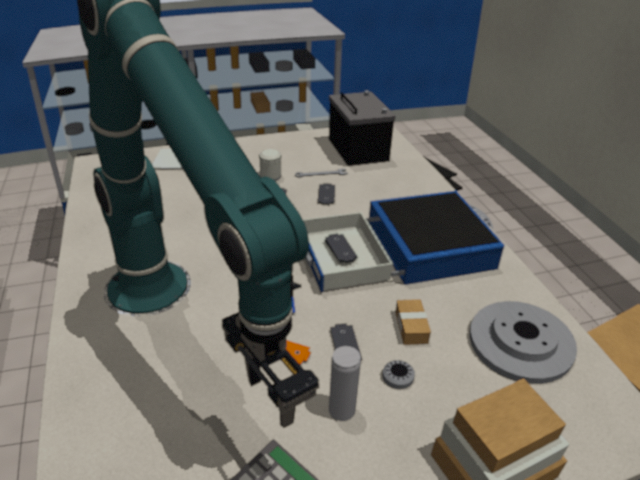

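View pics/wrist0.png

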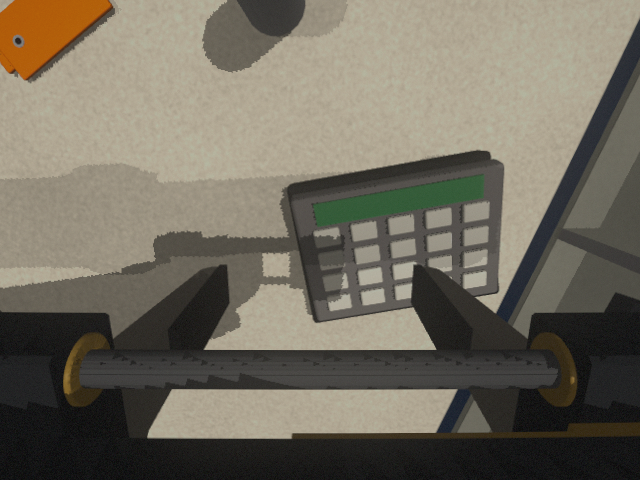

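Scene view: the long dark pads on the counter are at (279,190) and (379,360), and the pads in the drawer at (316,258). The short pad is at (443,329), the filter at (491,366), the carton at (228,209), the bearing at (235,180), the can at (267,137) and the spanner at (435,403). There are also blue and orange look-alikes.

```bash
cat > h.py <<'E'
import numpy as np,cv2
def cloud(f):
    f={k:np.asarray(f[k]) for k in f}
    K=np.array([[f["fx"],0,f["cx"]],[0,f["fy"],f["cy"]],[0,0,1]],float)
    v,u=np.mgrid[0:480,0:640]
    n=cv2.undistortPoints(np.stack([u,v],-1).reshape(-1,1,2).astype(np.float64),K,f["D"].astype(float)).reshape(480,640,2)
    z=f["range_z"][...,None].astype(float)
    P=np.concatenate([n*z,z],-1)
    R=np.concatenate([n,np.ones_like(z)],-1)@f["pose"][:3,:3].T
    return P@f["pose"][:3,:3].T+f["pose"][:3,3], R, f["pose"][:3,3]
def onplane(f,zp):
    P,R,o=cloud(f); return o+R*((zp-o[2])/R[...,2])[...,None]
def rect(xy):
    r=cv2.minAreaRect(xy.astype(np.float32)*1000)
    b=cv2.boxPoints(r); e=b[1]-b[0]; g=b[2]-b[1]
    l=e if np.hypot(*e)>np.hypot(*g) else g
    a=np.degrees(np.arctan2(l[1],l[0]))%180
    return np.round(r[0],1),np.round(sorted(r[1]),1),round(a,1)
E
python3 - <<'E'
from h import *
for n in ["scene","side"]:
    f=dict(np.load(f"pics/{n}0.npz")); P,R,o=cloud(f); img=f["img"].astype(int)
    gx=P[...,0];gy=P[...,1];gz=P[...,2]
    # topdown
    W=np.full((520,640,3),0,np.uint8)
    # col: y from 0.6 to -0.68 (2mm), row: x from 1.05 down to 0
    r=((1.04-gx)/0.002).astype(int);c=((0.64-gy)/0.002).astype(int)
    ok=(r>=0)&(r<520)&(c>=0)&(c<640)&(gz>-.02)&(gz<.3)
    o_=np.argsort(gz[ok]); W[r[ok][o_],c[ok][o_]]=f["img"][ok][o_]
    cv2.imwrite(f"pics/top_{n}0.png",cv2.dilate(W,np.ones((2,2))))
    m=(img.max(-1)<95)&(np.ptp(img,axis=-1)<25)&(gz>.006)&(gz<.06)&ok
    k,l,s,cen=cv2.connectedComponentsWithStats(m.astype(np.uint8))
    for i in range(1,k):
        if s[i,4]>150:
            q=P[l==i]; print(n,np.round(cen[i]),s[i,4],rect(q[:,:2]),np.round(np.percentile(q[:,2],[5,50,95]),4))
E
```

```text
scene [298. 125.] 523 (array([ 178.2, -604.5]), array([ 70.8, 162.8]), np.float32(0.2)) [0.0088 0.0289 0.0579]
scene [268. 155.] 250 (array([ 382. , -495.9]), array([34.1, 55.8]), np.float32(151.4)) [0.0099 0.0322 0.0573]
scene [279. 190.] 429 (array([ 440.9, -333.7]), array([ 57. , 135.6]), np.float32(82.2)) [0.0087 0.0127 0.0167]
scene [459. 199.] 1247 (array([54.9,  3.6]), array([108.9, 214.9]), np.float32(90.4)) [0.0079 0.0194 0.0549]
scene [129. 212.] 240 (array([ 857.7, -448.6]), array([60.8, 63.8]), np.float32(42.8)) [0.0428 0.0466 0.0503]
scene [136. 227.] 461 (array([ 856.1, -408.4]), array([ 93.1, 165.3]), np.float32(0.4)) [0.0221 0.0328 0.0435]
scene [289. 226.] 739 (array([ 530. , -142.6]), array([ 37. , 182.1]), np.float32(169.8)) [0.0174 0.0384 0.0577]
scene [138. 242.] 426 (array([ 871.3, -369.9]), array([111.5, 255.5]), np.float32(170.5)) [0.0068 0.014  0.0216]
scene [315. 259.] 973 (array([538. , -13.8]), array([ 66.3, 160. ]), np.float32(95.2)) [0.0163 0.0375 0.0417]
scene [367. 270.] 232 (array([476.7, 112.6]), array([16.1, 68.7]), np.float32(169.1)) [0.0138 0.0398
[... 955 characters left out ...]
p.float32(127.0)) [0.0233 0.0339 0.0433]
side [526. 330.] 372 (array([ 858.9, -449. ]), array([64.1, 64.2]), np.float32(169.1)) [0.0432 0.0462 0.0493]
side [343. 336.] 464 (array([ 443.7, -321.5]), array([53.5, 88.4]), np.float32(82.5)) [0.0096 0.0128 0.0158]
side [512. 368.] 455 (array([ 794.5, -507.6]), array([ 92.1, 246.5]), np.float32(131.4)) [0.0067 0.0142 0.0215]
side [399. 370.] 246 (array([ 526.9, -463. ]), array([44.7, 47.5]), np.float32(62.0)) [0.0224 0.0252 0.0283]
side [341. 410.] 407 (array([ 365.9, -532.5]), array([23.6, 53.3]), np.float32(153.1)) [0.0106 0.0343 0.0577]
side [251. 466.] 277 (array([ 155.3, -623.3]), array([33.2, 62. ]), np.float32(179.8)) [0.0462 0.0548 0.0593]
```

View pics/top_scene0.png

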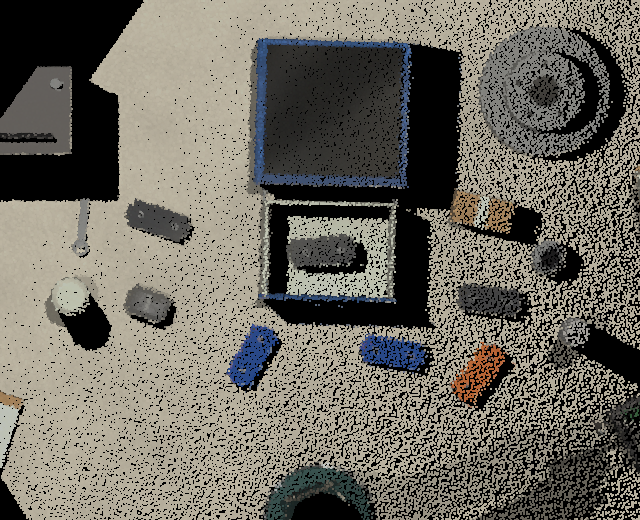

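View pics/top_side0.png

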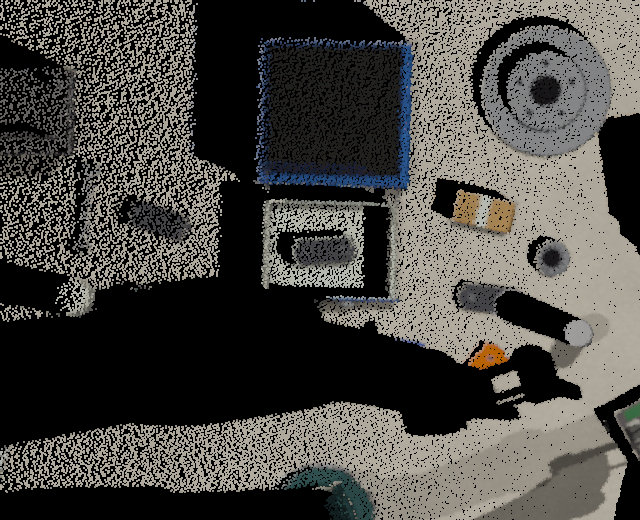

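```bash
python3 - <<'E'
from h import *
seeds={"scene":{"R":(279,190,.012),"L":(379,360,.012),"B":(315,259,.038)},"side":{"R":(343,336,.012),"L":(326,194,.012),"B":(340,249,.038)}}
for n in ["scene","side"]:
    f=dict(np.load(f"pics/{n}0.npz")); P,R,o=cloud(f); img=f["img"].astype(int);gz=P[...,2]
    for k,(u,v,z) in seeds[n].items():
        m=(img.max(-1)<110)&(np.ptp(img,axis=-1)<25)&(abs(gz-z)<.006)
        _,l=cv2.connectedComponents(m.astype(np.uint8)); 
        lab=l[v,u] or l[v+3,u]
        Q=onplane(f,z)[l==lab]; print(n,k,len(Q),rect(Q[:,:2]),Q[:,:2].mean(0).round(4))
    # drawer wall tops z ~0.064
    m=(abs(gz-.064)<.004)&(abs(P[...,1])<.2)&(P[...,0]>.4)&(P[...,0]<.68)
    q=P[m]; 
    W=np.zeros((340,400),np.uint8); W[((.70-q[:,0])*1000).astype(int).clip(0,339),((.2-q[:,1])*1000).astype(int).clip(0,399)]=255
    cv2.imwrite(f"pics/wall_{n}.png",cv2.resize(W,None,fx=1.6,fy=1.6))
E
```

```text
scene R 438 (array([ 441.4, -335.9]), array([ 55.2, 132.4]), np.float32(82.8)) [ 0.4419 -0.3338]
scene L 1175 (array([601.4, 326.9]), array([ 56.3, 130.5]), np.float32(70.9)) [0.6023 0.3291]
scene B 705 (array([538.7,  -4.9]), array([ 56.3, 129.3]), np.float32(92.4)) [ 0.5391 -0.0028]
side R 496 (array([ 443.5, -322.4]), array([53.4, 91. ]), np.float32(82.6)) [ 0.4447 -0.3184]
side L 286 (array([598.2, 318.8]), array([ 52.8, 124.3]), np.float32(72.1)) [0.5985 0.3186]
side B 471 (array([537.9, -10.9]), array([ 52.4, 128.2]), np.float32(92.4)) [ 0.5379 -0.0132]
```

View pics/wall_scene.png

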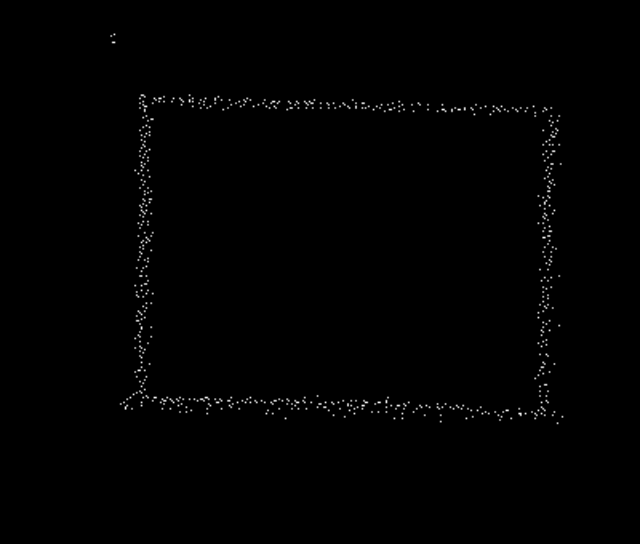

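View pics/wall_side.png

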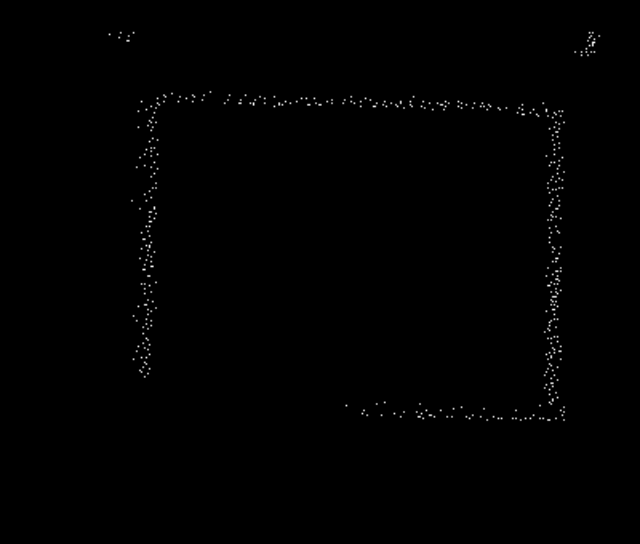

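The pads are clear of the other things. The drawer is yawed about -1.5°. I'll first turn the tool in place and rise a little.

```bash
cat >> h.py <<'E'
def go(x,y,z,yaw):
    """print tool-axis shift and turn to reach target; yaw = world angle of tool y (mod 180)"""
    from plant import robot
    o=robot.get_obs(); R=o["ee_rot"]; p=o["tool_pos"]
    w=np.array([x,y,z])-p; t=R.T@w
    a=np.degrees(np.arctan2(R[1,1],R[0,1])); d=(a-yaw+90)%180-90
    print("t%.2f"%o["t"],"pos",p.round(4),"yaw %.2f"%a,"tilt",R[:2,0].round(4),"shift",t.round(4),"dist %.3f"%np.linalg.norm(t),"turn %.1f"%d,"F",o["ft_force"].round(1),"op %.3f"%o["opening"],"q7 %.0f"%o["joints"][6])
E
python3 -m handwheel '[1,-0.004,0,0,-7, 1,-0.004,0,0,-7, 1,-0.004,0,0,-7, 1,-0.004,0,0,-7, 1,-0.004,0,0,-7, 1,-0.004,0,0,-7, 1,-0.004,0,0,-7, 1,-0.004,0,0,-7, 1,0,0,0,-7]'
python3 -c "
from h import *
go(.442,-.333,.2,-7.4)"
```

```text
t: 0.9
tool_pos: [0.2047, -0.6138, 0.2429]
ee_rot: [[-0.004, 0.992, -0.122], [0.009, -0.122, -0.992], [-1.0, -0.005, -0.008]]
ft_force: [0.7, 0.6, -0.0]
opening: 1.004
t0.90 pos [ 0.2047 -0.6138  0.2429] yaw -7.03 tilt [-0.0042  0.0086] shift [ 0.0444  0.2014 -0.3074] dist 0.370 turn 0.4 F [ 0.7  0.6 -0. ] op 1.004 q7 56
```

```bash

python3 -m handwheel '[1,0.001,0.02,-0.031,0, 1,0.001,0.02,-0.031,0, 1,0.001,0.02,-0.031,0, 1,0.003,0.02,-0.031,0, 1,0.003,0.02,-0.031,0, 1,0.004,0.02,-0.031,0, 1,0.004,0.02,-0.031,0, 1,0.004,0.02,-0.031,0, 1,0.004,0.02,-0.031,0, 1,0.004,0.02,-0.031,0, 1,0,0,0,0]'
python3 - <<'E'
from h import *
go(.442,-.333,.2,-7.4)
from plant import robot
f=robot.grab_frame("wrist"); cv2.imwrite("pics/w1.png",f["img"]); np.savez("pics/w1.npz",**f)
P,R,o=cloud(f);img=f["img"].astype(int)
m=(img.max(-1)<110)&(np.ptp(img,axis=-1)<25)&(abs(P[...,2]-.012)<.008)
_,l,s,c=cv2.connectedComponentsWithStats(m.astype(np.uint8))
for i in range(1,len(s)):
    if s[i,4]>500: print(c[i],s[i],rect(onplane(f,.012)[l==i][:,:2]),P[l==i].mean(0))
E
```

```text
t: 1.82
tool_pos: [0.4447, -0.3199, 0.2103]
ee_rot: [[-0.007, 0.992, -0.127], [0.01, -0.127, -0.992], [-1.0, -0.008, -0.009]]
ft_force: [-0.3, 0.2, 0.1]
opening: 0.995
t1.82 pos [ 0.4447 -0.3199  0.2103] yaw -7.30 tilt [-0.0071  0.0098] shift [ 0.0102 -0.0009  0.0134] dist 0.017 turn 0.1 F [-0.3  0.2  0.1] op 0.995 q7 17
[399.09863014  11.23424658] [297   0 210  25 730] (array([ 539.1, -145.4]), array([  3.9, 190.4]), np.float32(178.4)) [ 0.53670131 -0.14645441  0.01494346]
[573.75624082  14.74008811] [536   0 104  26 681] (array([ 708.9, -163.8]), array([20.8, 95.4]), np.float32(178.1)) [ 0.69655999 -0.16781611  0.01109168]
[321.02167439 225.49619457] [ 294  166   55  121 6044] (array([ 441.3, -338. ]), array([ 55.6, 127.9]), np.float32(82.7)) [ 0.44151527 -0.33566381  0.01177733]
[609.49816581 256.36096845] [ 590  200   50  112 1363] (array([ 742.1, -407.4]), array([ 26.8, 126.5]), np.float32(72.9)) [ 0.74164689 -0.40763885  0.01189998]
```

View pics/w1.png

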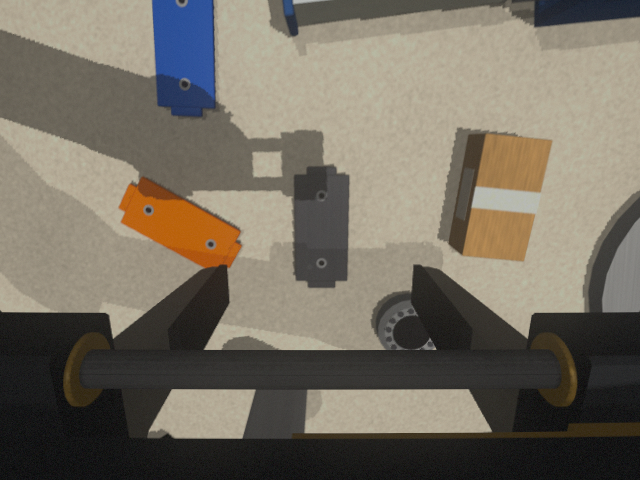

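The wrist view shows the pad upright at (321,226) between the fingers, centred at (0.4413, -0.337) with its width axis at -7.3°. The orange look-alike at (180,225) is clear. Next I descend.

```bash

python3 -m handwheel '[0.9,0.03,0,0.009,0, 0.9,0.04,0,0.006,0, 0.9,0.04,0,0.002,0, 0.9,0.03,0,0,0, 0.9,0.02,0,0,0, 0.9,0,0,0,0]'
python3 -c "
from h import *
go(.4413,-.337,.004,-7.3)"
```

```text
t: 2.37
tool_pos: [0.4379, -0.3472, 0.0469]
ee_rot: [[-0.005, 0.991, -0.134], [-0.001, -0.134, -0.991], [-1.0, -0.005, 0.002]]
ft_force: [-0.5, -0.0, -0.2]
opening: 0.904
t2.37 pos [ 0.4379 -0.3472  0.0469] yaw -7.68 tilt [-0.0052 -0.0012] shift [ 0.0429  0.0023 -0.0106] dist 0.044 turn -0.4 F [-0.5 -0.  -0.2] op 0.904 q7 14
```

```bash

python3 -m handwheel '[0.9,0.015,0.001,-0.006,0, 0.9,0.012,0.001,-0.004,0, 0.9,0,0,0,0]'
python3 -c "
from h import *
go(.4413,-.337,.004,-7.3)"
```

```text
t: 2.62
tool_pos: [0.4391, -0.341, 0.0195]
ee_rot: [[-0.007, 0.99, -0.139], [-0.002, -0.139, -0.99], [-1.0, -0.006, 0.003]]
ft_force: [0.2, -0.1, -0.4]
opening: 0.897
t2.62 pos [ 0.4391 -0.341   0.0195] yaw -7.98 tilt [-0.0069 -0.0025] shift [ 0.0154  0.0018 -0.0043] dist 0.016 turn -0.7 F [ 0.2 -0.1 -0.4] op 0.897 q7 12
```

```bash

python3 -m handwheel '[0.9,0.008,0.001,-0.004,-0.7, 0.9,0.007,0.001,-0.001,0, 0.9,0,0,0,0, 0.55,0,0,0,0, 0.5,0,0,0,0, 0.5,0,0,0,0, 0.5,0,0,0,0, 0.5,0,0,0,0]' 30
python3 -c "
from h import *
go(.4413,-.337,.004,-7.3)"
```

```text
t: 3.28
tool_pos: [0.444, -0.3396, 0.008]
ee_rot: [[-0.002, 0.992, -0.127], [-0.008, -0.127, -0.992], [-1.0, -0.001, 0.008]]
ft_force: [0.0, -0.3, -2.8]
opening: 0.602
t3.28 pos [ 0.444  -0.3396  0.008 ] yaw -7.27 tilt [-0.0017 -0.0083] shift [ 0.004  -0.003  -0.0023] dist 0.005 turn 0.0 F [ 0.  -0.3 -2.8] op 0.602 q7 11
```

The opening of 0.60 (55 mm) means the pad is held. I'll lift it and look.

```bash

python3 -m handwheel '[0.5,-0.02,0,0,0, 0.5,-0.03,0,0,0, 0.5,-0.03,0,0,0, 0.5,-0.03,0,0,0, 0.5,-0.02,0,0,0, 0.5,0,0,0,0]' 45
python3 - <<'E'
from h import *
from plant import robot
go(.53,-.01,.1,1)
f=robot.grab_frame("side"); np.savez("pics/s2.npz",**f); cv2.imwrite("pics/s2.png",cv2.resize(f["img"][220:460,200:520],None,fx=2.4,fy=2.4))
f=robot.grab_frame("scene"); np.savez("pics/c2.npz",**f); cv2.imwrite("pics/c2.png",cv2.resize(f["img"][100:300,200:420],None,fx=3,fy=3))
E
```

```text
t: 3.78
tool_pos: [0.4408, -0.3363, 0.1393]
ee_rot: [[-0.01, 0.992, -0.126], [-0.002, -0.126, -0.992], [-1.0, -0.01, 0.003]]
ft_force: [-0.1, -0.5, -2.5]
opening: 0.595
t3.78 pos [ 0.4408 -0.3363  0.1393] yaw -7.26 tilt [-0.01   -0.0016] shift [ 0.0379  0.0477 -0.3351] dist 0.341 turn -8.3 F [-0.1 -0.5 -2.5] op 0.595 q7 16
```

View pics/s2.png

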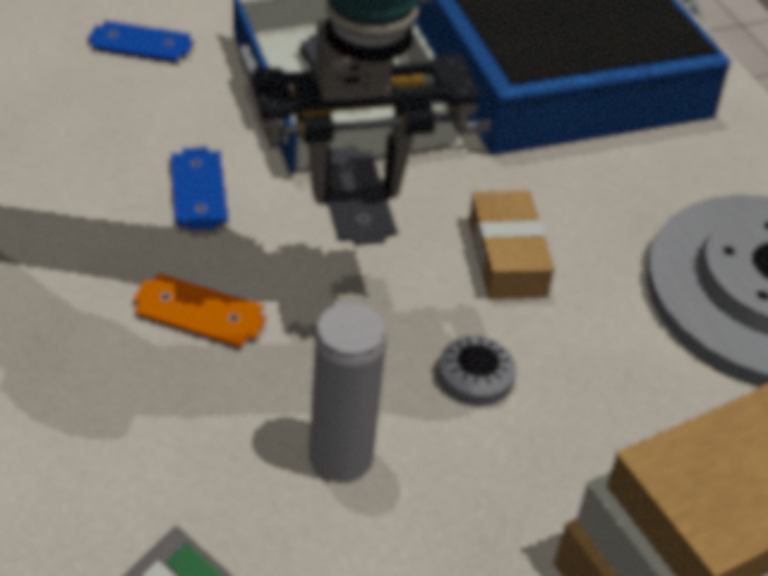

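View pics/c2.png

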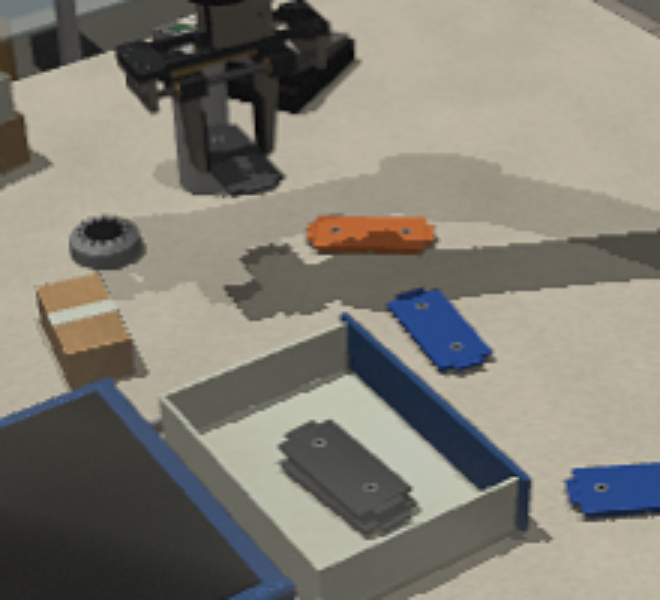

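```bash
python3 - <<'E'
from h import *
for n in ["s2","c2"]:
    f=dict(np.load(f"pics/{n}.npz")); P,R,o=cloud(f); img=f["img"].astype(int)
    m=(img.max(-1)<110)&(np.ptp(img,axis=-1)<25)&(P[...,2]>.09)&(P[...,2]<.19)&(abs(P[...,0]-.441)<.024)&(abs(P[...,1]+.337)<.07)
    q=P[m]
    for lo in np.arange(-.41,-.27,.01):
        s=q[(q[:,1]>=lo)&(q[:,1]<lo+.01)]
        if len(s)>3: print(n,round(lo+.005,3),len(s),np.median(s[:,2]).round(4),s[:,2].std().round(4))
E
```

```text
s2 -0.405 17 0.1443 0.0022
s2 -0.395 68 0.1437 0.002
s2 -0.385 67 0.1445 0.0013
s2 -0.375 66 0.1442 0.0016
s2 -0.365 61 0.1441 0.0014
s2 -0.355 76 0.1443 0.0015
s2 -0.345 67 0.1444 0.0014
s2 -0.335 68 0.1445 0.0015
s2 -0.325 55 0.1446 0.0015
s2 -0.315 58 0.1451 0.0016
s2 -0.305 54 0.1446 0.0016
s2 -0.295 38 0.1447 0.0016
s2 -0.285 41 0.1447 0.0016
s2 -0.275 23 0.1442 0.0016
c2 -0.395 7 0.1414 0.0012
c2 -0.385 12 0.1419 0.0025
c2 -0.375 14 0.1434 0.0027
c2 -0.365 19 0.1426 0.0021
c2 -0.355 24 0.1433 0.0025
c2 -0.345 23 0.1416 0.0022
c2 -0.335 35 0.143 0.0045
c2 -0.325 33 0.1425 0.0023
c2 -0.315 26 0.1425 0.002
c2 -0.305 34 0.1431 0.0016
c2 -0.295 29 0.1429 0.0021
c2 -0.285 35 0.1427 0.0031
c2 -0.275 36 0.1426 0.0025
```

The pad is level in the fingers: its top is 4.4 mm above the TCP and its underside 7.6 mm below. I'll carry it to above the drawer pile.

```bash

python3 -m handwheel '[0.5,0.002,0.005,-0.015,0, 0.5,0.002,0.006,-0.03,0, 0.5,0.002,0.006,-0.036,0, 0.5,0.003,0.006,-0.036,0, 0.5,0.003,0.006,-0.036,0, 0.5,0.003,0.006,-0.036,0, 0.5,0.003,0.006,-0.036,0, 0.5,0.003,0.005,-0.036,0, 0.5,0.003,0.005,-0.03,0, 0.5,0.002,0.003,-0.02,0, 0.5,0,0,-0.01,-3, 0.5,0,0,0,-2.5]'
python3 - <<'E'
from h import *
from plant import robot
go(.538,-.008,.046,-1.5)
f=robot.grab_frame("scene"); np.savez("pics/c3.npz",**f); cv2.imwrite("pics/c3.png",cv2.resize(f["img"][150:350,200:420],None,fx=3,fy=3))
f=robot.grab_frame("wrist"); np.savez("pics/w3.npz",**f); cv2.imwrite("pics/w3.png",f["img"])
E
```

```text
t: 4.88
tool_pos: [0.519, -0.0102, 0.0807]
ee_rot: [[-0.054, 0.998, -0.033], [0.013, -0.032, -0.999], [-0.998, -0.055, -0.011]]
ft_force: [0.2, -0.6, -2.4]
opening: 0.6
t4.88 pos [ 0.519  -0.0102  0.0807] yaw -1.86 tilt [-0.0542  0.0131] shift [ 0.0336  0.0208 -0.0024] dist 0.040 turn -0.4 F [ 0.2 -0.6 -2.4] op 0.600 q7 -18
```

View pics/w3.png

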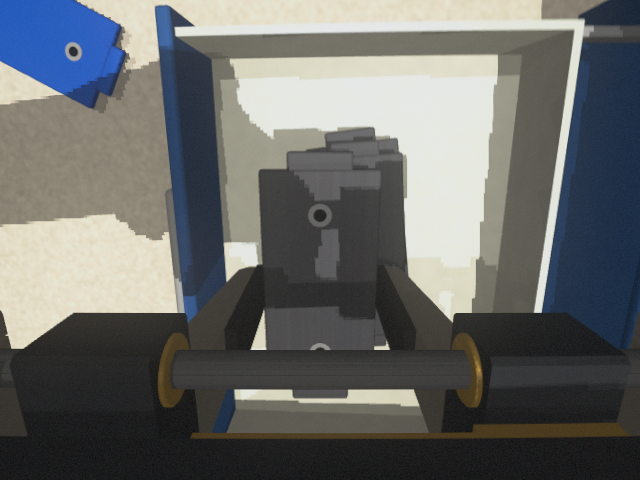

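View pics/c3.png

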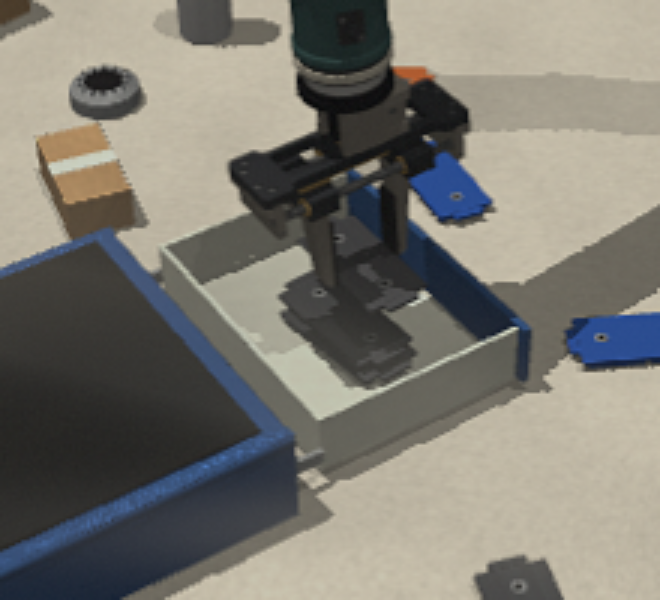

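The pad has arrived over the pile. The wrist tilted 3° during the fast move, so I'll let it settle and check.

```bash

python3 -m handwheel '[0.5,0,0.008,0,0, 0.5,0,0.008,0,0]' ;python3 -c "
from h import *
go(.538,-.008,.046,-1.5)"
python3 -m handwheel '[0.5,0,0,0,0]' ;python3 -c "
from h import *
from plant import robot
go(.538,-.008,.046,-1.5);print(robot.get_obs()['qd'].round(2))"
```

```text
t: 5.15
tool_pos: [0.5326, -0.0162, 0.0781]
ee_rot: [[-0.059, 0.997, -0.041], [0.011, -0.041, -0.999], [-0.998, -0.06, -0.008]]
ft_force: [-0.5, 0.4, -2.2]
opening: 0.598
t5.15 pos [ 0.5326 -0.0162  0.0781] yaw -2.34 tilt [-0.0593  0.0107] shift [ 0.0318  0.0069 -0.0082] dist 0.034 turn -0.8 F [-0.5  0.4 -2.2] op 0.598 q7 -18
t: 5.23
tool_pos: [0.5344, -0.0177, 0.0778]
ee_rot: [[-0.058, 0.997, -0.044], [0.011, -0.043, -0.999], [-0.998, -0.058, -0.008]]
ft_force: [0.0, 1.2, -3.1]
opening: 0.599
t5.23 pos [ 0.5344 -0.0177  0.0778] yaw -2.49 tilt [-0.058   0.0106] shift [ 0.0317  0.0051 -0.0096] dist 0.033 turn -1.0 F [ 0.   1.2 -3.1] op 0.599 q7 -18
[ 0.81 -0.02  0.59  1.1  -0.05  0.39  0.2 ]
```

```bash
python3 -c "
from plant import robot
o=robot.get_obs();print(o['joints'].round(2),o['effort'].round(2))"
python3 -m handwheel '[0.5,-0.01,0,0,0, 0.5,-0.01,0,0,0,0.5,0,0,0,0]' ;python3 -c "
from h import *
from plant import robot
go(.538,-.008,.046,-1.5);print(robot.get_obs()['qd'].round(2))
o=robot.get_obs();print(o['joints'].round(2),o['effort'].round(2))"
```

```text
[ 18.56  30.92 -25.18 109.9   16.46  46.19 -18.18] [-4.200e-01 -4.801e+01 -6.080e+00 -1.800e+01 -1.500e-01  3.700e-01
  2.000e-02]
t: 5.48
tool_pos: [0.5358, -0.0205, 0.0989]
ee_rot: [[-0.059, 0.997, -0.048], [0.01, -0.048, -0.999], [-0.998, -0.06, -0.007]]
ft_force: [0.8, -0.2, -3.2]
opening: 0.598
t5.48 pos [ 0.5358 -0.0205  0.0989] yaw -2.75 tilt [-0.0594  0.0103] shift [ 0.0528  0.0047 -0.0122] dist 0.054 turn -1.2 F [ 0.8 -0.2 -3.2] op 0.598 q7 -17
[ 0.31  0.33  0.35  0.24  0.26 -0.65 -0.12]
[ 19.36  29.3  -25.82 109.    15.38  48.67 -17.27] [  0.21 -46.63  -5.42 -18.88  -0.18   0.51   0.06]
```

```bash

python3 -m handwheel '[0.5,0.008,0.002,-0.005,-1, 0.5,0.012,0.002,-0.005,0, 0.5,0.012,0,-0.004,0,0.5,0.005,0,-0.001,0,0.5,0,0,0,0]' ;python3 -c "
from h import *
go(.538,-.008,.046,-1.5)"
```

```text
t: 5.9
tool_pos: [0.5388, -0.0043, 0.0596]
ee_rot: [[-0.057, 0.998, -0.03], [0.01, -0.03, -1.0], [-0.998, -0.057, -0.008]]
ft_force: [0.2, -0.6, -3.5]
opening: 0.593
t5.90 pos [ 0.5388 -0.0043  0.0596] yaw -1.70 tilt [-0.0565  0.0097] shift [0.0136 0.0001 0.0038] dist 0.014 turn -0.2 F [ 0.2 -0.6 -3.5] op 0.593 q7 -20
```

```bash

python3 -m handwheel '[0.5,0.005,0,0.002,0, 0.5,0.005,0,0.001,0, 0.5,0,0,0,0]' ;python3 -c "
from h import *
go(.538,-.008,.046,-1.5)"
```

```text
t: 6.15
tool_pos: [0.5373, -0.0064, 0.0473]
ee_rot: [[-0.059, 0.998, -0.028], [0.01, -0.028, -1.0], [-0.998, -0.059, -0.008]]
ft_force: [0.4, 1.6, -0.7]
opening: 0.597
t6.15 pos [ 0.5373 -0.0064  0.0473] yaw -1.59 tilt [-0.0587  0.0101] shift [0.0013 0.0008 0.0016] dist 0.002 turn -0.1 F [ 0.4  1.6 -0.7] op 0.597 q7 -20
```

Contact has started, with Fz going from -3.5 to -0.7. I'll press 1 mm more and release.

```bash

python3 -m handwheel '[0.5,0.001,0,0,0, 0.5,0.001,0,0,0]'
python3 -m handwheel '[0.65,0,0,0,0, 0.7,0,0,0,0, 0.75,0,0,0,0, 0.8,0,0,0,0, 0.8,-0.002,0,0,0, 0.8,-0.01,0,0,0,0.8,-0.02,0,0,0,0.8,-0.03,0,0,0,0.8,-0.03,0,0,0,0.8,0,0,0,0]' ;python3 - <<'E'
from h import *
from plant import robot
go(.6,.325,.15,-18.8)
f=robot.grab_frame("wrist"); np.savez("pics/w4.npz",**f); cv2.imwrite("pics/w4.png",f["img"])
E
```

```text
t: 6.32
tool_pos: [0.5374, -0.0064, 0.0471]
ee_rot: [[-0.059, 0.998, -0.029], [0.009, -0.028, -1.0], [-0.998, -0.059, -0.008]]
ft_force: [-4.9, 1.2, 9.3]
opening: 0.598
t: 7.15
tool_pos: [0.5438, -0.0075, 0.1457]
ee_rot: [[-0.058, 0.998, -0.029], [0.01, -0.028, -1.0], [-0.998, -0.059, -0.008]]
ft_force: [1.4, 0.6, 0.4]
opening: 0.801
t7.15 pos [ 0.5438 -0.0075  0.1457] yaw -1.64 tilt [-0.0584  0.0096] shift [-0.0044  0.0464 -0.334 ] dist 0.337 turn 17.2 F [1.4 0.6 0.4] op 0.801 q7 -16
```

View pics/w4.png

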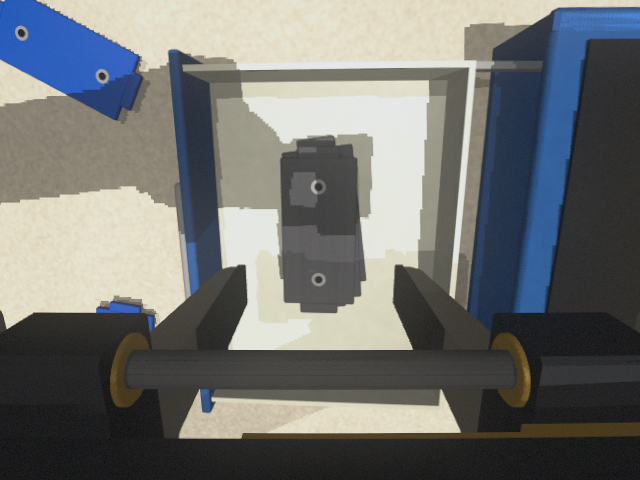

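Pad c lies on the pile, upright at (318,225) in the wrist image. Next is the left pad.

```bash

python3 -m handwheel '[0.9,0,0.003,-0.015,0, 0.9,0,0.004,-0.03,0, 0.9,0,0.004,-0.036,0, 0.9,0,0.004,-0.036,0, 0.9,0,0.004,-0.036,0]' ;python3 -c "
from h import *
go(.6,.325,.15,-18.8)"
python3 -m handwheel '[0.9,0,0.005,-0.036,0, 0.9,0,0.005,-0.036,0, 0.9,0,0.005,-0.03,0, 0.9,0,0.005,-0.015,0]' ;python3 -c "
from h import *
go(.6,.325,.15,-18.8)"
```

```text
t: 7.62
tool_pos: [0.5667, 0.1358, 0.1416]
ee_rot: [[-0.064, 0.997, -0.049], [0.002, -0.049, -0.999], [-0.998, -0.064, 0.001]]
ft_force: [0.8, -1.0, -0.2]
opening: 0.896
t7.62 pos [0.5667 0.1358 0.1416] yaw -2.84 tilt [-0.0636  0.002 ] shift [-0.0101  0.0233 -0.1906] dist 0.192 turn 16.0 F [ 0.8 -1.  -0.2] op 0.896 q7 -32
t: 7.95
tool_pos: [0.5892, 0.2613, 0.137]
ee_rot: [[-0.069, 0.997, -0.045], [0.002, -0.045, -0.999], [-0.998, -0.069, 0.001]]
ft_force: [0.1, 0.3, 0.0]
opening: 0.898
t7.95 pos [0.5892 0.2613 0.137 ] yaw -2.57 tilt [-0.0694  0.0022] shift [-0.0136  0.007  -0.0641] dist 0.066 turn 16.2 F [0.1 0.3 0. ] op 0.898 q7 -42
```

```bash

python3 -m handwheel '[0.9,0,0.002,-0.014,5, 0.9,0,0.002,-0.014,5, 0.9,0,0.002,-0.012,5, 0.9,0,0,-0.005,1, 0.9,0,0,0,0]' ;python3 - <<'E'
from h import *
from plant import robot
go(.6,.325,.004,-18.8)
f=robot.grab_frame("wrist"); cv2.imwrite("pics/w5.png",f["img"])
P,R,o=cloud(f);img=f["img"].astype(int)
m=(img.max(-1)<110)&(np.ptp(img,axis=-1)<25)&(abs(P[...,2]-.012)<.008)
_,l,s,c=cv2.connectedComponentsWithStats(m.astype(np.uint8))
for i in range(1,len(s)):
    if s[i,4]>1500: print(c[i],s[i],rect(onplane(f,.012)[l==i][:,:2]),P[l==i].mean(0))
E
```

```text
t: 8.37
tool_pos: [0.5976, 0.3126, 0.1303]
ee_rot: [[-0.078, 0.944, -0.319], [0.001, -0.32, -0.947], [-0.997, -0.074, 0.024]]
ft_force: [1.0, -0.9, 0.1]
opening: 0.897
t8.37 pos [0.5976 0.3126 0.1303] yaw -18.74 tilt [-0.0783  0.001 ] shift [ 0.1257  0.0077 -0.0156] dist 0.127 turn 0.1 F [ 1.  -0.9  0.1] op 0.897 q7 -59
[330.04270254 202.07877547] [  295   124    73   160 10257] (array([600.3, 326. ]), array([ 55.7, 129.4]), np.float32(70.8)) [0.60171071 0.32950599 0.01180695]
[138.12961276 243.38496583] [  95  195   82  101 4390] (array([431.6, 344.7]), array([66.4, 90.7]), np.float32(70.9)) [0.43817638 0.34776117 0.01895456]
```

View pics/w5.png

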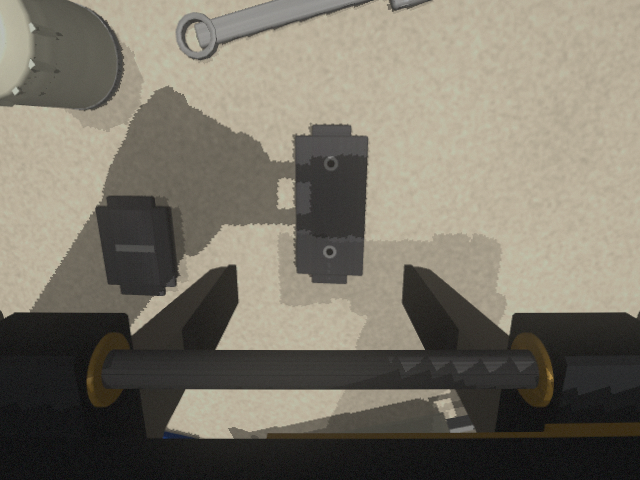

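The pad is found at (0.6003, 0.326) with its width axis at -19.2°, centred at (330,202) in the picture. The wrist tilt has grown to 4.5°, so I'll test which motions take it back.

```bash
cat > st.py <<'E'
from h import *
go(.6,.326,.004,-19.2)
E
python3 -m handwheel '[0.9,-0.02,0,0,0, 0.9,-0.02,0,0,0, 0.9,0,0,0,0]' >/dev/null; python3 st.py
python3 -m handwheel '[0.9,0,0,0.036,0, 0.9,0,0,0.036,0, 0.9,0,0,0,0]'>/dev/null; python3 st.py
python3 -m handwheel '[0.9,0,-0.036,0,0, 0.9,0,-0.036,0,0, 0.9,0,0,0,0]'>/dev/null; python3 st.py
python3 -m handwheel '[0.9,0,0.036,0,0, 0.9,0,0.036,0,0, 0.9,0,0,0,0]'>/dev/null; python3 st.py
```

```text
t8.67 pos [0.599  0.308  0.1682] yaw -18.50 tilt [-0.0844 -0.0038] shift [ 0.1634  0.0082 -0.0224] dist 0.165 turn 0.7 F [0.4 0.1 1. ] op 0.900 q7 -58
t8.92 pos [0.5746 0.2361 0.168 ] yaw -18.22 tilt [-0.0856 -0.0046] shift [ 0.1608  0.0091 -0.0984] dist 0.189 turn 1.0 F [ 0.8 -0.3 -0.4] op 0.900 q7 -53
t9.17 pos [0.5049 0.2511 0.1704] yaw -18.74 tilt [-0.0881 -0.0076] shift [ 0.1568  0.0793 -0.1071] dist 0.206 turn 0.5 F [-0.2  0.8  0.8] op 0.900 q7 -57
t9.42 pos [0.5714 0.2265 0.1638] yaw -18.26 tilt [-0.0886 -0.0107] shift [ 0.1556  0.0089 -0.1094] dist 0.190 turn 0.9 F [ 0.  -1.1 -0.5] op 0.899 q7 -53
```

```bash

python3 -m handwheel '[0.9,0.04,0,0,0, 0.9,0.04,0,0,0, 0.9,0,0,0,0]' >/dev/null; python3 st.py
python3 -m handwheel '[0.9,-0.008,0,0,0, 0.9,-0.008,0,0,0, 0.9,-0.008,0,0,0, 0.9,-0.008,0,0,0,0.9,0,0,0,0]'>/dev/null; python3 st.py
python3 -m handwheel '[0.9,-0.04,0,0,0,0.9,0,0,0,0]'>/dev/null; python3 st.py
python3 -m handwheel '[0.9,0.01,0,0,0,0.9,0.01,0,0,0,0.9,0.01,0,0,0,0.9,0,0,0,0]'>/dev/null; python3 st.py

```

```text
t9.67 pos [0.5682 0.2228 0.0821] yaw -18.45 tilt [-0.0834 -0.0093] shift [ 0.0742  0.0035 -0.1107] dist 0.133 turn 0.8 F [-2.1 -0.4  0.2] op 0.898 q7 -55
t10.08 pos [0.5727 0.2234 0.1218] yaw -18.39 tilt [-0.0806 -0.0077] shift [ 0.1144  0.0023 -0.1097] dist 0.159 turn 0.8 F [ 0.1 -0.1 -0. ] op 0.902 q7 -53
t10.25 pos [0.577  0.2247 0.1638] yaw -18.34 tilt [-0.0758 -0.0058] shift [ 0.157   0.0012 -0.108 ] dist 0.191 turn 0.9 F [2.  1.  1.2] op 0.898 q7 -53
t10.58 pos [0.577  0.2258 0.1369] yaw -18.30 tilt [-0.0659 -0.0031] shift [ 0.1308 -0.0015 -0.1055] dist 0.168 turn 0.9 F [-1.3  0.2  1. ] op 0.902 q7 -53
```

```bash

python3 -m handwheel '[0.9,0.01,0,-0.02,0,0.9,0.01,0,-0.025,0,0.9,0.01,0,-0.025,0,0.9,0.01,0,-0.02,0,0.9,0,0,0,0]'>/dev/null; python3 st.py
python3 -m handwheel '[0.9,0.01,0,0,0,0.9,0.01,0,0,0,0.9,0.01,0,0,0,0.9,0,0,0,0]'>/dev/null; python3 st.py
python3 -m handwheel '[0.9,-0.02,0,0,0,0.9,0,0,0,0]'>/dev/null; python3 st.py
python3 -m handwheel '[0.9,0.01,0,0,0,0.9,0.01,0,0,0,0.9,0,0,0,0]'>/dev/null; python3 st.py

```

```text
t11.00 pos [0.6013 0.3101 0.0872] yaw -18.55 tilt [-0.0729 -0.0082] shift [ 0.0829 -0.0008 -0.0173] dist 0.085 turn 0.7 F [-1.2 -0.  -0.4] op 0.898 q7 -60
t11.33 pos [0.5968 0.307  0.0518] yaw -18.54 tilt [-0.0775 -0.012 ] shift [ 0.0471  0.0004 -0.0208] dist 0.052 turn 0.7 F [-0.4  0.2  0.1] op 0.902 q7 -60
t11.50 pos [0.5975 0.3041 0.0702] yaw -18.68 tilt [-0.0808 -0.0147] shift [ 0.0654  0.0001 -0.0242] dist 0.070 turn 0.5 F [0.7 0.5 1.4] op 0.899 q7 -60
t11.75 pos [0.5965 0.301  0.0487] yaw -18.85 tilt [-0.0792 -0.0154] shift [ 0.0439 -0.0016 -0.0265] dist 0.051 turn 0.4 F [-0.5  0.8 -1.2] op 0.899 q7 -60
```

```bash
cat > st2.py <<'E'
from h import *
from plant import robot
go(.6,.326,.004,-19.2)
o=robot.get_obs();print(o['joints'].round(2),o['qd'].round(1))
E
python3 st2.py
for i in 1 2 3; do python3 -m handwheel '[0.9,0,0,0,0,0.9,0,0,0,0]'>/dev/null; python3 st2.py; done
```

```text
t11.75 pos [0.5965 0.301  0.0487] yaw -18.85 tilt [-0.0792 -0.0154] shift [ 0.0439 -0.0016 -0.0265] dist 0.051 turn 0.4 F [-0.5  0.8 -1.2] op 0.899 q7 -60
[-14.27  43.85 -21.9   89.86  16.62  54.08 -60.24] [ 0.5 -0.6  0.2 -0.1  0.   0.   0.2]
t11.92 pos [0.5956 0.2999 0.0467] yaw -18.88 tilt [-0.0816 -0.0168] shift [ 0.0418 -0.0012 -0.0279] dist 0.050 turn 0.3 F [-1.  -0.1  0.4] op 0.897 q7 -60
[-14.25  43.97 -21.86  89.96  16.65  54.03 -60.26] [ 0.1  0.4  0.1  0.2  0.2 -0.2 -0. ]
t12.08 pos [0.5953 0.2997 0.0461] yaw -18.88 tilt [-0.0824 -0.0172] shift [ 0.0411 -0.001  -0.0282] dist 0.050 turn 0.3 F [-0.2  0.9  0.4] op 0.902 q7 -60
[-14.25  44.01 -21.86  89.98  16.65  54.02 -60.26] [ 0.   0.  -0.   0.   0.1 -0.1  0.1]
t12.25 pos [0.5954 0.3    0.0462] yaw -18.87 tilt [-0.0821 -0.0169] shift [ 0.0413 -0.001  -0.0278] dist 0.050 turn 0.3 F [-0.5 -0.3  1.4] op 0.897 q7 -60
[-14.26  44.01 -21.87  89.96  16.65  54.02 -60.26] [-0.1 -0.1 -0.1 -0.  -0.  -0.1 -0.1]
```

The tilt only drifts while moving, and vertical shuttling won't remove it reliably. I'll straddle the pad and press the fingertips lightly on the counter. The contact pushes the tool back upright, and each row then keeps that.

```bash

python3 -m handwheel '[0.9,0.008,0,-0.009,0,0.9,0.008,0,-0.008,0,0.9,0.008,0,-0.006,0,0.9,0,0,0,0]'>/dev/null; python3 st.py
python3 -m handwheel '[0.9,0.006,0,0,0,0.9,0.005,0,0,0,0.9,0.003,0,0,0]'>/dev/null; python3 st.py
```

```text
t12.58 pos [0.6019 0.3242 0.0197] yaw -18.87 tilt [-0.0804 -0.0157] shift [ 0.0157 -0.0013 -0.0018] dist 0.016 turn 0.3 F [-1.2  0.5 -0.3] op 0.904 q7 -62
t12.83 pos [0.6002 0.3254 0.0037] yaw -18.77 tilt [-0.081  -0.0158] shift [-0.0003 -0.0004 -0.0005] dist 0.001 turn 0.4 F [-2.5 -2.5 27.5] op 0.898 q7 -62
```

```bash

python3 -m handwheel '[0.9,0.003,0,0,0,0.9,0.003,0,0,0,0.9,0.003,0,0,0,0.9,0.003,0,0,0]'>/dev/null; python3 st.py
python3 -m handwheel '[0.9,0.004,0,0,0,0.9,0.004,0,0,0,0.9,0.004,0,0,0,0.9,0.004,0,0,0]'>/dev/null; python3 st.py
```

```text
t13.17 pos [0.6004 0.3256 0.0037] yaw -18.91 tilt [-0.0787 -0.0186] shift [-0.0003 -0.0005 -0.0002] dist 0.001 turn 0.3 F [-5.9 -3.7 16. ] op 0.903 q7 -62
t13.50 pos [0.6004 0.3257 0.0033] yaw -19.09 tilt [-0.075  -0.0211] shift [-0.0006 -0.0005 -0.0001] dist 0.001 turn 0.1 F [-6.7 -4.4 22. ] op 0.899 q7 -63
```

```bash

python3 -m handwheel '[0.9,0.006,-0.002,0.001,0,0.9,0.006,-0.002,0.001,0,0.9,0.006,-0.002,0.001,0,0.9,0.006,-0.002,0.001,0]'>/dev/null; python3 st.py
python3 -m handwheel '[0.9,0.007,-0.003,0.002,0,0.9,0.007,-0.003,0.002,0,0.9,0.007,-0.003,0.002,0,0.9,0.007,-0.003,0.002,0]'>/dev/null; python3 st.py
```

```text
t13.83 pos [0.6003 0.3259 0.0023] yaw -19.30 tilt [-0.0529 -0.0184] shift [-0.0017 -0.0004  0.0001] dist 0.002 turn -0.1 F [-6.7 -5.6 26.4] op 0.900 q7 -64
t14.17 pos [0.6003 0.3261 0.0009] yaw -19.49 tilt [-0.0199 -0.0104] shift [-0.003  -0.0003  0.0002] dist 0.003 turn -0.3 F [-6.5 -4.2 30.9] op 0.900 q7 -65
```

```bash

python3 -m handwheel '[0.9,0.007,-0.003,0.003,0,0.9,0.007,-0.003,0.003,0,0.9,0.007,-0.003,0.003,0]'>/dev/null; python3 st.py
```

```text
t14.42 pos [6.004e-01 3.261e-01 5.000e-04] yaw -19.57 tilt [ 0.0066 -0.0002] shift [-0.0035 -0.0003  0.0002] dist 0.004 turn -0.4 F [-4.2 -4.9 36.7] op 0.899 q7 -66
```

Tilt is now below 0.4°. I'll raise about 5 mm and grip.

```bash

python3 -m handwheel '[0.9,-0.004,0,0,0,0.9,-0.001,0,0,0.3,0.9,0,0,0,0]'>/dev/null; python3 st.py
python3 -m handwheel '[0.6,0,0,0,0,0.5,0,0,0,0,0.5,0,0,0,0,0.5,0,0,0,0]' 30 >/dev/null; python3 st.py
```

```text
t14.67 pos [0.603  0.3265 0.0106] yaw -19.96 tilt [0.014  0.0025] shift [ 0.0066 -0.0028  0.0016] dist 0.007 turn -0.8 F [-0.1 -0.1  0.5] op 0.902 q7 -66
t15.00 pos [0.6015 0.3251 0.0074] yaw -19.99 tilt [0.0099 0.0002] shift [ 0.0034 -0.0018 -0.0003] dist 0.004 turn -0.8 F [ 1.  -0.2 -0.5] op 0.631 q7 -66
```

```bash

python3 -m handwheel '[0.5,0.002,0,0,0,0.5,0,0,0,0,0.5,0,0,0,0]' 40 >/dev/null; python3 st.py
python3 -m handwheel '[0.5,-0.03,0,0,0,0.5,-0.03,0,0,0,0.5,-0.03,0,0,0,0.5,-0.015,0,0,0,0.5,0,0,0,0]' >/dev/null; python3 st.py
```

```text
t15.25 pos [0.6015 0.3251 0.0068] yaw -19.97 tilt [ 0.0091 -0.001 ] shift [ 0.0028 -0.0017 -0.0003] dist 0.003 turn -0.8 F [1.2 0.6 1.4] op 0.598 q7 -66
t15.67 pos [0.5957 0.3223 0.1064] yaw -19.94 tilt [-0.0055 -0.0083] shift [ 0.1024  0.003  -0.0059] dist 0.103 turn -0.7 F [ 0.3  0.7 -2.3] op 0.600 q7 -64
```

Pad d is lifted. Now I measure pad c and the drawer with both cameras.

```bash
cat > pile.py <<'E'
from h import *
import sys
def meas(zs,tag,reg=(.44,.66,-.15,.12)):
    from plant import robot
    for n in ["scene","side"]:
        f=robot.grab_frame(n); cv2.imwrite(f"pics/{tag}_{n}.png",cv2.resize(f["img"][150:350,200:420] if n=="scene" else f["img"][180:330,260:460],None,fx=3,fy=3))
        np.savez(f"pics/{tag}_{n}.npz",**f)
        P,R,o=cloud(f); img=f["img"].astype(int); X,Y,Z=P[...,0],P[...,1],P[...,2]
        for z in zs:
            m=(img.max(-1)<115)&(np.ptp(img,axis=-1)<28)&(abs(Z-z)<.006)&(X>reg[0])&(X<reg[1])&(Y>reg[2])&(Y<reg[3])
            k,l,s,c=cv2.connectedComponentsWithStats(m.astype(np.uint8))
            if k<2: print(n,"none");continue
            i=1+np.argmax(s[1:,4]); Q=onplane(f,z)[l==i]
            print(n,z,s[i,4],rect(Q[:,:2]),"z",np.median(P[l==i][:,2]).round(4))
        w=(abs(Z-.064)<.004)&(img.min(-1)>120)|((abs(Z-.064)<.004)&False)
        # back wall & left wall top centre lines
        b=P[(abs(Z-.064)<.004)&(abs(X-bx(Y))<.012)&(Y>-.12)&(Y<.09)]
        lf=P[(abs(Z-.064)<.004)&(abs(Y-.110)<.013)&(X>.47)&(X<.62)]
        if len(b)>20:
            p=np.polyfit(b[:,1],b[:,0],1); print(n,"back wall top mid: x=%.4f at y=0, slope %.2f deg"%(p[1],np.degrees(np.arctan(p[0]))),"sd %.4f"%np.std(b[:,0]-np.polyval(p,b[:,1])))
        if len(lf)>20:
            p=np.polyfit(lf[:,0],lf[:,1],1); print(n,"left wall top mid: y=%.4f at x=.55, %.2f deg"%(np.polyval(p,.55),np.degrees(np.arctan(p[0]))),"sd %.4f"%np.std(lf[:,1]-np.polyval(p,lf[:,0])))
def bx(Y): return .6365+.027*Y
E
python3 -c "
from pile import *
meas([.050],'m1')"
```

```text
scene 0.05 696 (array([537.3,  -3.9]), array([ 56.7, 130. ]), np.float32(87.6)) z 0.0505
scene back wall top mid: x=0.6344 at y=0, slope 1.38 deg sd 0.0018
scene left wall top mid: y=0.1100 at x=.55, -1.01 deg sd 0.0021
side 0.05 515 (array([536.5,  -9.6]), array([ 54.5, 138.9]), np.float32(87.9)) z 0.0514
side back wall top mid: x=0.6360 at y=0, slope 1.46 deg sd 0.0019
side left wall top mid: y=0.1073 at x=.55, -1.63 deg sd 0.0030
```

View pics/m1_scene.png

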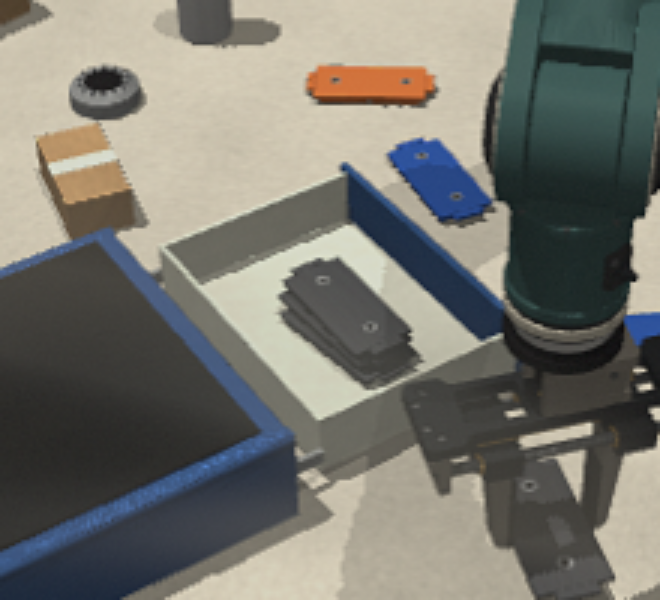

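View pics/m1_side.png

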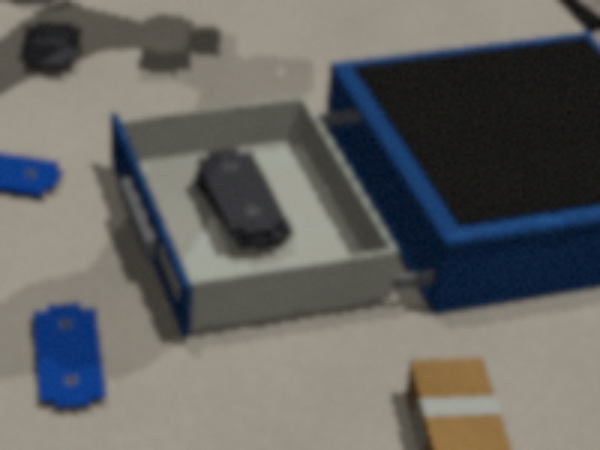

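```bash

python3 -m handwheel '[0.5,-0.005,0,0,-6,0.5,-0.003,0,0,-6,0.5,-0.002,0,0,-6,0.5,0,0,0.005,0]' >/dev/null; python3 -c "
from h import *
go(.537,-.0065,.075,-1.5)"
python3 -m handwheel '[0.5,-0.001,-0.003,0.02,0,0.5,-0.001,-0.005,0.03,0,0.5,-0.001,-0.006,0.033,0,0.5,-0.001,-0.006,0.033,0,0.5,0,-0.006,0.033,0,0.5,0,-0.006,0.033,0]' >/dev/null; python3 -c "
from h import *
go(.537,-.0065,.075,-1.5)"
```

```text
t16.10 pos [0.5893 0.3145 0.1037] yaw -1.04 tilt [-0.0215 -0.0169] shift [ 0.0353 -0.0458  0.3214] dist 0.327 turn 0.5 F [-0.2  0.9 -2.5] op 0.600 q7 -47
t16.60 pos [0.5437 0.1315 0.0984] yaw -1.47 tilt [-0.0401 -0.0155] shift [ 0.0258 -0.0023  0.1377] dist 0.140 turn 0.0 F [ 0.9 -0.7 -2.7] op 0.599 q7 -34
```

```bash

python3 -m handwheel '[0.5,0,0,0.033,0,0.5,0,0,0.033,0,0.5,0,0,0.028,0,0.5,0,0,0.018,0,0.5,0,0,0.006,0,0.5,0,0,0,0]' >/dev/null; python3 -c "
from h import *
go(.537,-.0065,.06,-1.5)"
```

```text
t17.10 pos [ 0.5294 -0.0057  0.0908] yaw -3.35 tilt [-0.0593 -0.021 ] shift [ 0.0303  0.0094 -0.0004] dist 0.032 turn -1.9 F [-0.4  0.7 -2.7] op 0.601 q7 -22
```

```bash

python3 -m handwheel '[0.5,0.008,0.004,0,-2,0.5,0.01,0.004,0,0,0.5,0.006,0.002,0,0,0.5,0,0,0,0]' >/dev/null; python3 -c "
from h import *
go(.537,-.0065,.058,-1.5)"
```

```text
t17.43 pos [ 0.538  -0.0019  0.0619] yaw -1.04 tilt [-0.0611 -0.0181] shift [ 0.0041 -0.0007  0.0045] dist 0.006 turn 0.5 F [-0.1  0.3 -3.3] op 0.598 q7 -21
```

```bash

python3 -m handwheel '[0.5,0.001,0,0.004,0,0.5,0.001,0,0.001,0,0.5,0.001,0,0,0]' >/dev/null; python3 -c "
from h import *
go(.537,-.0065,.058,-1.5)"
```

```text
t17.68 pos [ 0.5378 -0.0039  0.0582] yaw -0.76 tilt [-0.0626 -0.0172] shift [ 0.0003 -0.0008  0.0026] dist 0.003 turn 0.7 F [-2.9 -1.2 12.5] op 0.597 q7 -21
```

There is contact (Fz +12.5), so I'll release gently.

```bash

python3 -m handwheel '[0.65,-0.001,0,0,0,0.7,0,0,0,0,0.8,0,0,0,0,0.85,-0.002,0,0,0,0.85,-0.01,0,0,0,0.85,-0.025,0,0,0,0.85,-0.03,0,0,0,0.85,-0.03,0,0,0,0.85,0,0,0,0]' >/dev/null; python3 - <<'E'
from pile import *
from plant import robot
go(.4876,-.0065,.1,-1.5)
meas([.062],'m2')
f=robot.grab_frame("wrist"); cv2.imwrite("pics/w6.png",f["img"])
E
```

```text
t18.43 pos [ 5.45e-01 -3.00e-04  1.64e-01] yaw -0.63 tilt [-0.0601 -0.0161] shift [ 0.0674 -0.0534  0.0057] dist 0.086 turn 0.9 F [ 0.6 -0.6  0. ] op 0.851 q7 -17
scene 0.062 731 (array([536.3,  -1.8]), array([ 55.3, 131.5]), np.float32(88.8)) z 0.0625
scene back wall top mid: x=0.6343 at y=0, slope 1.72 deg sd 0.0017
scene left wall top mid: y=0.1103 at x=.55, -0.75 deg sd 0.0022
side 0.062 520 (array([537.3,  -5. ]), array([ 56. , 134.1]), np.float32(89.0)) z 0.0632
side back wall top mid: x=0.6361 at y=0, slope 1.39 deg sd 0.0018
side left wall top mid: y=0.1072 at x=.55, -1.90 deg sd 0.0037
```

View pics/w6.png

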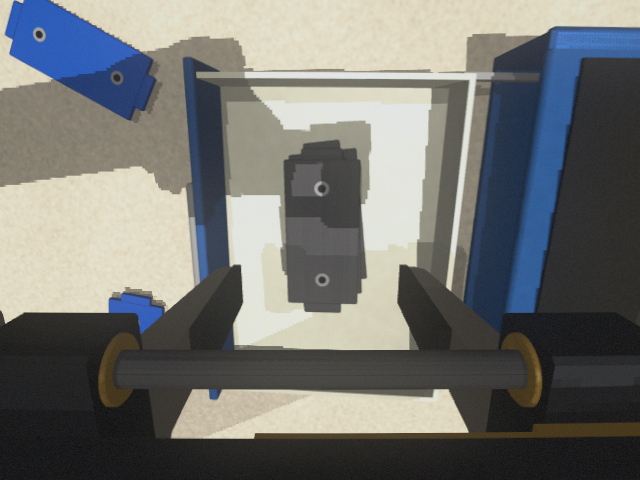

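View pics/m2_scene.png

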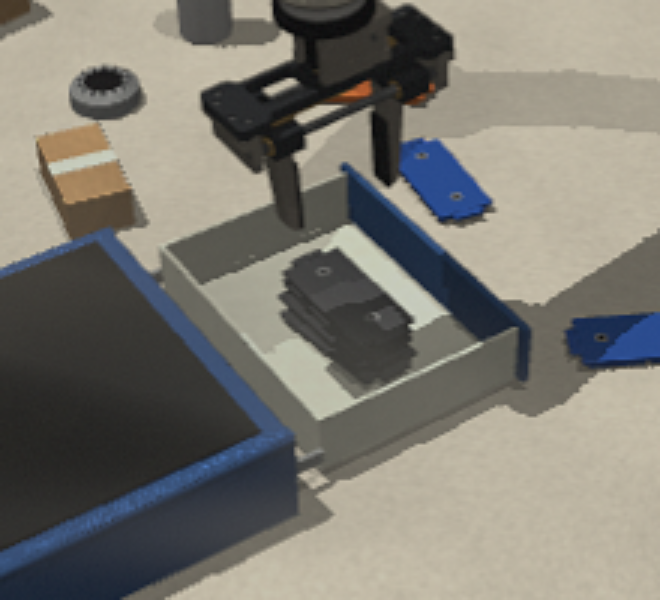

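All four pads lie flat in one pile (top at z = 0.0625, slightly out of line). Next I straddle the pile down to the drawer floor, straighten the tilt there, and squeeze the pile to line it up.

```bash

python3 -m handwheel '[0.97,0.02,0,0,1,0.97,0.02,0,0,0,0.97,0.02,0,0.002,0,0.97,0.015,0,0.002,0,0.97,0,0,0,0]' >/dev/null; python3 -c "
from h import *
go(.540,-.0035,.02,-1.5)"
```

```text
t19.00 pos [ 0.5318 -0.0074  0.0769] yaw -1.71 tilt [-0.0759 -0.0169] shift [ 0.056   0.0123 -0.0052] dist 0.058 turn -0.2 F [-0.  -0.4 -0.4] op 0.967 q7 -21
```

```bash

python3 -m handwheel '[0.97,0.002,0.007,-0.003,0,0.97,0.004,0.005,-0.002,0,0.97,0.012,0.001,0,0,0.97,0.012,0,0,0,0.97,0.01,0,0,0,0.97,0,0,0,0]' >/dev/null; python3 - <<'E'
from h import *
from plant import robot
go(.540,-.0035,.018,-1.5)
f=robot.grab_frame("wrist"); cv2.imwrite("pics/w7.png",f["img"])
E
```

```text
t19.50 pos [ 0.5427 -0.0022  0.0315] yaw -1.68 tilt [-0.0777 -0.0161] shift [ 0.0137 -0.0016  0.0011] dist 0.014 turn -0.2 F [-0.8 -0.3  0.5] op 0.970 q7 -23
```

View pics/w7.png

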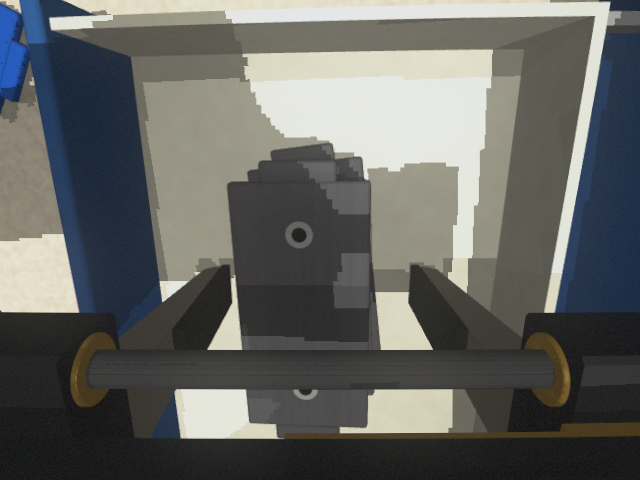

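```bash

python3 -m handwheel '[0.97,0.007,0,0,0,0.97,0.006,0,0,0,0.97,0.005,0,0,0,0.97,0.005,-0.001,0,0]' >/dev/null; python3 -c "
from h import *
go(.540,-.0035,.018,-1.5)"
python3 -m handwheel '[0.97,0.006,-0.002,0.001,0,0.97,0.006,-0.002,0.001,0,0.97,0.006,-0.002,0.001,0,0.97,0.006,-0.002,0.001,0]' >/dev/null; python3 -c "
from h import *
go(.540,-.0035,.018,-1.5)"
```

```text
t19.88 pos [ 0.5441 -0.002   0.0173] yaw -1.70 tilt [-0.0702 -0.0201] shift [-0.0004 -0.0041  0.0016] dist 0.004 turn -0.2 F [-18.5  -2.   59.8] op 0.970 q7 -24
t20.22 pos [ 0.544  -0.0023  0.0164] yaw -1.54 tilt [-0.0481 -0.0262] shift [-0.0014 -0.0041  0.0014] dist 0.005 turn -0.0 F [-14.    0.9  43.8] op 0.971 q7 -25
```

```bash

python3 -m handwheel '[0.97,0.005,-0.002,0.003,0,0.97,0.005,-0.002,0.003,0,0.97,0.005,-0.002,0.003,0,0.97,0.005,-0.002,0.003,0]' >/dev/null; python3 -c "
from h import *
go(.540,-.0035,.018,-1.5)"
python3 -m handwheel '[0.97,0.005,-0.002,0.003,0,0.97,0.005,-0.002,0.003,0,0.97,0.005,-0.002,0.003,0,0.97,0.005,-0.002,0.003,0]' >/dev/null; python3 -c "
from h import *
go(.540,-.0035,.018,-1.5)"
```

```text
t20.55 pos [ 0.5439 -0.0029  0.0153] yaw -0.92 tilt [-0.0235 -0.0215] shift [-0.0026 -0.004   0.0007] dist 0.005 turn 0.6 F [-12.8   3.9  36.2] op 0.969 q7 -25
t20.88 pos [ 0.5442 -0.0034  0.0142] yaw -0.35 tilt [ 0.0005 -0.0169] shift [-0.0038 -0.0042  0.0002] dist 0.006 turn 1.2 F [-10.7   4.5  42.6] op 0.967 q7 -24
```

```bash

python3 -m handwheel '[0.97,0.004,-0.002,0.005,0.6,0.97,0.004,-0.002,0.005,0.6,0.97,0.004,0,0.005,0.3]' >/dev/null; python3 -c "
from h import *
go(.540,-.0035,.018,-1.5)"
python3 -m handwheel '[0.97,-0.003,0,0,0.6,0.97,-0.001,-0.002,0,0,0.97,0,0,0,0]' >/dev/null; python3 -c "
from h import *
go(.540,-.0035,.018,-1.5)"
```

```text
t21.13 pos [ 0.5443 -0.0047  0.0147] yaw -1.72 tilt [ 0.0116 -0.0064] shift [-0.0034 -0.0043 -0.0011] dist 0.006 turn -0.2 F [-12.2   8.9  39.4] op 0.971 q7 -25
t21.38 pos [ 0.5435 -0.0024  0.0216] yaw -2.21 tilt [ 0.0165 -0.0054] shift [ 0.0036 -0.0035  0.0012] dist 0.005 turn -0.7 F [-0.4  0.5  1. ] op 0.969 q7 -25
```

```bash

python3 -m handwheel '[0.9,0.002,0,0,-0.7,0.8,0.001,0,0,0,0.7,0,0,0,0,0.6,0,0,0,0,0.55,0,0,0,0,0.55,0,0,0,0,0.55,0,0,0,0,0.55,0,0,0,0]' 30 >/dev/null; python3 - <<'E'
from pile import *
from plant import robot
go(.605,.0395,.018,-1.5)
f=robot.grab_frame("wrist"); cv2.imwrite("pics/w8.png",f["img"])
E
```

```text
t22.05 pos [ 0.5426 -0.0042  0.0162] yaw -1.49 tilt [ 0.0138 -0.0064] shift [-0.0012  0.0612 -0.0453] dist 0.076 turn 0.0 F [-0.8  0.5  1.2] op 0.614 q7 -25
```

View pics/w8.png

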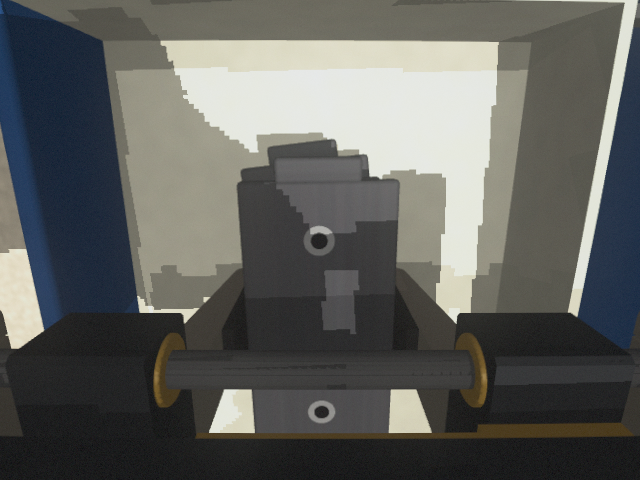

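The squeeze closed to 56.5 mm. The top pads are aligned and one lower pad is still slightly turned (ear at (300,150)). Next I drag the pile along the drawer's y axis to the left wall under a light grip.

```bash

python3 -m handwheel '[0.55,0,0,-0.006,0,0.55,0,0,-0.008,0,0.55,0,0,-0.008,0,0.55,0,0,-0.008,0,0.55,0,0,-0.006,0,0.55,0,0,0,0]' 20 >/dev/null; python3 - <<'E'
from pile import *
from plant import robot
go(.605,.0395,.018,-1.5)
f=robot.grab_frame("wrist"); cv2.imwrite("pics/w9.png",f["img"])
E
```

```text
t22.60 pos [0.5441 0.0209 0.0161] yaw -2.06 tilt [ 0.0116 -0.0212] shift [-0.0015  0.0602 -0.0207] dist 0.064 turn -0.6 F [-0.8  3.6  0.8] op 0.620 q7 -29
```

View pics/w9.png

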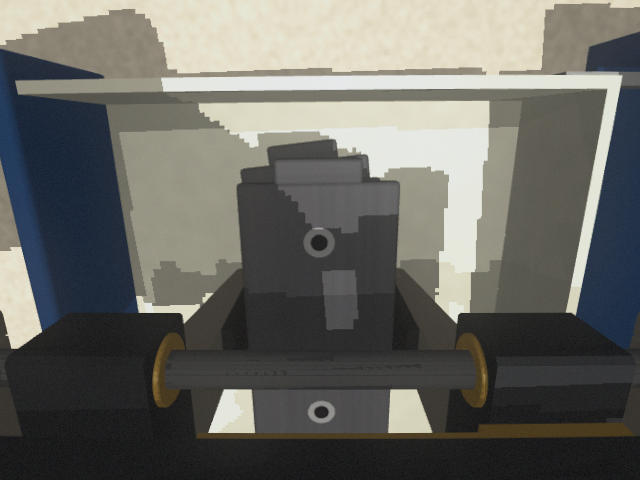

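```bash

python3 -m handwheel '[0.55,0,0,-0.008,0.3,0.55,0,0,-0.01,0.3,0.55,0,0,-0.01,0,0.55,0,0,-0.008,0]' 20 >/dev/null; python3 - <<'E'
from pile import *
go(.605,.0395,.018,-1.5)
E
python3 -m handwheel '[0.55,0,0,-0.008,0,0.55,0,0,-0.008,0]' 20 >/dev/null; python3 - <<'E'
from pile import *
go(.605,.0395,.018,-1.5)
E
```

```text
t22.98 pos [0.5446 0.0392 0.0158] yaw -3.18 tilt [ 0.0041 -0.0453] shift [-0.0019  0.0603 -0.0036] dist 0.060 turn -1.7 F [ -0.8 -21.9  10.3] op 0.619 q7 -33
t23.15 pos [0.5444 0.0389 0.0158] yaw -3.56 tilt [-0.0028 -0.0679] shift [-0.0024  0.0605 -0.0042] dist 0.061 turn -2.1 F [ -3.  -16.2  11.6] op 0.615 q7 -35
```

The pile touches the left wall (Fy -22 N at TCP y = 0.039). I'll release, look, and straighten the tool again.

```bash

python3 -m handwheel '[0.65,0,0,0.004,0,0.75,0,0,0.002,0,0.85,0,0,0,0,0.9,0,0,0,0]' >/dev/null; python3 - <<'E'
from pile import *
from plant import robot
go(.545,.0395,.018,-1.5)
f=robot.grab_frame("wrist"); cv2.imwrite("pics/w10.png",f["img"])
meas([.062],'m3')
E
```

```text
t23.48 pos [0.544  0.0325 0.0159] yaw -3.65 tilt [-0.0026 -0.0673] shift [-0.0026  0.0006 -0.0069] dist 0.007 turn -2.1 F [-0.2 -0.4  0.7] op 0.844 q7 -34
scene 0.062 545 (array([545.1,  59.2]), array([55.3, 91.2]), np.float32(85.6)) z 0.0624
scene back wall top mid: x=0.6353 at y=0, slope 1.56 deg sd 0.0017
scene left wall top mid: y=0.1087 at x=.55, -1.15 deg sd 0.0043
side 0.062 477 (array([544.4,  30.9]), array([ 56.8, 128.7]), np.float32(86.5)) z 0.0634
side back wall top mid: x=0.6369 at y=0, slope 1.45 deg sd 0.0018
side left wall top mid: y=0.1087 at x=.55, -0.22 deg sd 0.0031
```

View pics/w10.png

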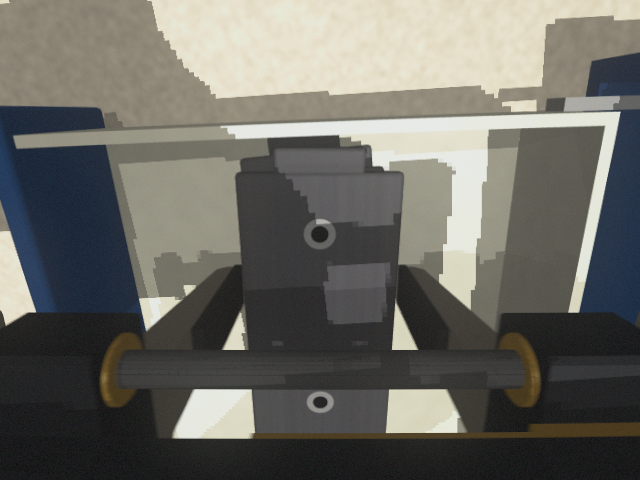

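View pics/m3_scene.png

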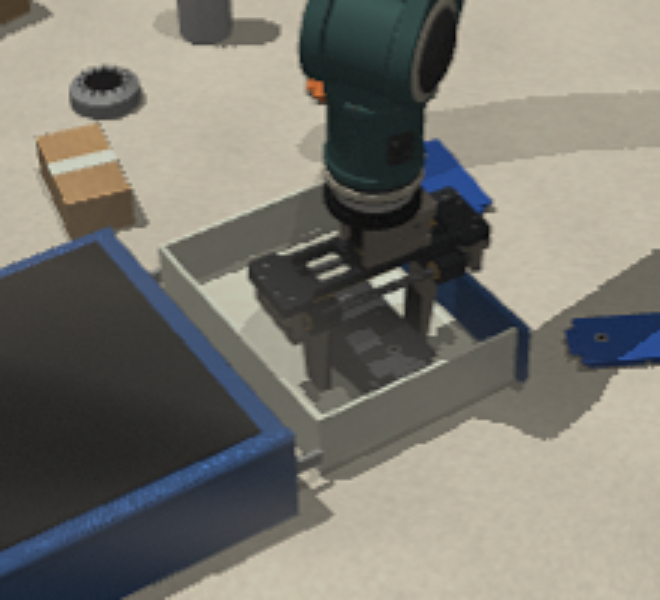

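View pics/m3_side.png

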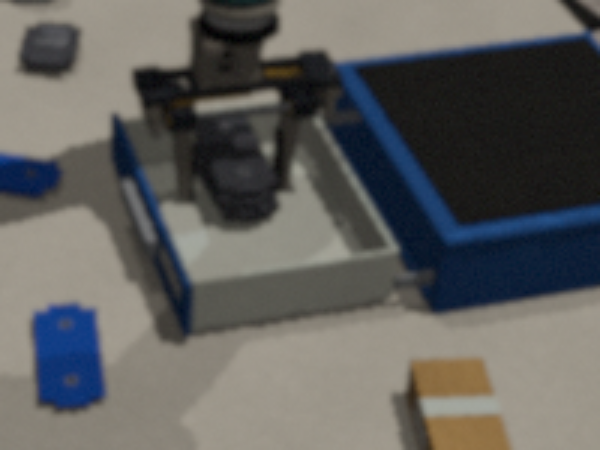

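```bash

python3 -m handwheel '[0.95,0.005,0,0.003,0.7,0.95,0.005,0,0.004,0.7,0.95,0.005,0,0.005,0.7,0.95,0.005,0,0.005,0]' >/dev/null; python3 -c "
from h import *
go(.545,.0395,.018,-1.5)"
python3 -m handwheel '[0.95,0.005,0,0.006,0,0.95,0.005,0,0.006,0,0.95,0.005,0,0.006,0,0.95,0.005,0,0.006,0]' >/dev/null; python3 -c "
from h import *
go(.545,.0395,.018,-1.5)"
```

```text
t23.97 pos [0.5461 0.0305 0.0146] yaw -5.53 tilt [ 0.004  -0.0589] shift [-0.0039 -0.002  -0.0086] dist 0.010 turn -4.0 F [-10.3   9.8  42.7] op 0.952 q7 -35
t24.30 pos [0.5462 0.0308 0.0148] yaw -5.14 tilt [ 0.0121 -0.0397] shift [-0.0036 -0.0019 -0.0084] dist 0.009 turn -3.6 F [-11.4   9.5  45.2] op 0.954 q7 -34
```

```bash

python3 -m handwheel '[0.95,0.005,0.001,0.007,-1,0.95,0.005,0.001,0.007,-1,0.95,0.005,0.001,0.007,-1,0.95,0.005,0.001,0.007,-1,0.95,0.005,0.001,0.007,0,0.95,0.005,0.001,0.007,0]' >/dev/null; python3 -c "
from h import *
go(.545,.0395,.018,-1.5)"
```

```text
t24.80 pos [0.5478 0.0334 0.0146] yaw -0.45 tilt [ 0.0122 -0.0036] shift [-0.0035 -0.0028 -0.0061] dist 0.008 turn 1.1 F [-14.8  11.1  49.3] op 0.950 q7 -28
```

```bash

python3 -m handwheel '[0.95,0.005,0.001,0.007,0.5,0.95,0.005,0.001,0.007,0.5,0.95,-0.004,0,0,0,0.95,-0.025,0,0,0,0.95,-0.03,0,0,0,0.5,-0.02,-0.01,0,0,0.1,0,-0.025,0,0,0,0,-0.02,0,0,0,0,0,0,0]' 20 >/dev/null; python3 - <<'E'
from h import *
from plant import robot
go(.485,.0365,.018,-1.5)
f=robot.grab_frame("scene"); cv2.imwrite("pics/c4.png",cv2.resize(f["img"][150:350,200:420],None,fx=3,fy=3))
E
```

```text
t25.55 pos [0.4916 0.0406 0.0994] yaw -1.04 tilt [0.0145 0.0116] shift [ 0.0813 -0.0077  0.0052] dist 0.082 turn 0.5 F [-0.3  0.  -0.4] op 0.686 q7 -24
```

View pics/c4.png

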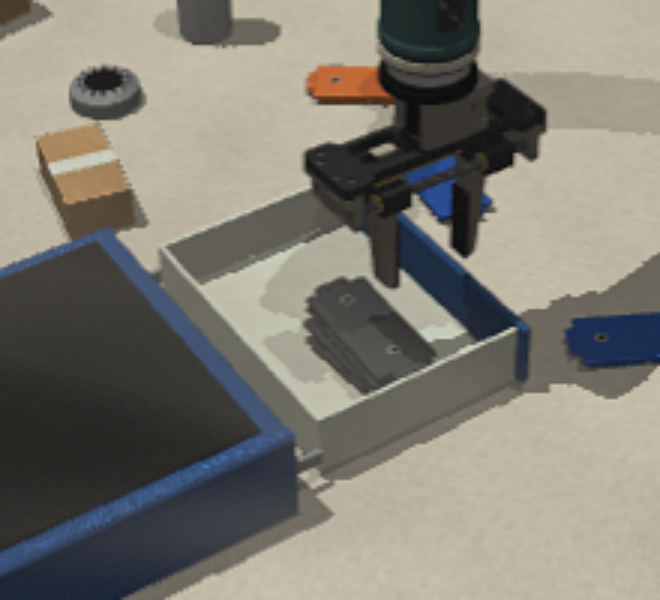

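```bash

python3 -m handwheel '[0,0.005,-0.004,0.002,0,0,0.005,-0.002,0.002,0,0,0,0,0,0,0,0,0,0,0,0,0.012,0,0,0]' 20 >/dev/null; python3 -c "
from h import *
go(.487,.0365,.018,-1.5)"
```

```text
t26.02 pos [0.4919 0.0369 0.0766] yaw -1.14 tilt [0.0207 0.0136] shift [ 0.0585 -0.0061  0.0013] dist 0.059 turn 0.4 F [0.4 0.4 0.4] op 0.278 q7 -25
```

```bash

python3 -m handwheel '[0,0.006,-0.004,0,0,0,0.012,-0.002,0,0,0,0.013,0,0,0,0,0.013,0,0,0,0,0.004,0,0,0,0,0,0,0,0]' 20 >/dev/null; python3 -c "
from h import *
go(.487,.0365,.0175,-1.5)"
```

```text
t26.52 pos [0.4862 0.0379 0.0233] yaw -1.19 tilt [0.0164 0.0149] shift [0.0057 0.0008 0.0015] dist 0.006 turn 0.3 F [0.3 0.6 0.1] op 0.006 q7 -29
```

```bash

python3 -m handwheel '[0,0.003,0.004,0,0,0,0.002,0.006,0,0,0,0,0.008,0,0,0,0,0.008,0,0,0,0,0.008,0,0,0,0,0.008,0,0]' 20 >/dev/null; python3 -c "
from h import *
go(.559,.0365,.0175,-1.5)"
```

```text
t27.02 pos [0.5264 0.0367 0.0185] yaw -1.15 tilt [0.0059 0.0125] shift [ 0.0012  0.0325 -0.0005] dist 0.033 turn 0.3 F [-3.8  0.4  1.3] op 0.006 q7 -28
```

```bash

python3 -m handwheel '[0,0.001,0.008,0,0,0,0,0.008,0,0,0,0,0.007,0,0,0,0,0.003,0,0]' 20 >/dev/null; python3 -c "
from h import *
go(.559,.0365,.0175,-1.5)"
```

```text
t27.35 pos [0.5555 0.0359 0.0178] yaw -1.20 tilt [0.0044 0.0123] shift [ 0.0003  0.0035 -0.0007] dist 0.004 turn 0.3 F [-4.6  0.2 -0.3] op 0.007 q7 -27
```

```bash

python3 -m handwheel '[0,0,0.002,0,0,0,0,0.003,0,0]' 20 >/dev/null; python3 -c "
from h import *
go(.559,.0365,.0175,-1.5)"
python3 -m handwheel '[0,0,0.003,0,0,0,0,0.003,0,0]' 20 >/dev/null; python3 -c "
from h import *
go(.559,.0365,.0175,-1.5)"
```

```text
t27.52 pos [0.5606 0.0357 0.0177] yaw -1.22 tilt [0.0028 0.0121] shift [ 0.0002 -0.0016 -0.0007] dist 0.002 turn 0.3 F [-5.9  0.3  3.3] op 0.003 q7 -27
t27.68 pos [0.5626 0.0354 0.0174] yaw -1.21 tilt [-0.0065  0.0102] shift [-0.0001 -0.0036 -0.001 ] dist 0.004 turn 0.3 F [-14.3   0.2   9.8] op 0.004 q7 -26
```

The pile is against the back wall (Fx -14 N). I'll back off and look.

```bash

python3 -m handwheel '[0,0,0.001,0,0,0,0,-0.006,0,0,0,0,-0.01,0,0,0,0,-0.01,0,0,0,-0.03,0,0,0,0,-0.03,0,0,0,0,-0.02,0,0.02,0,0,0,0,0.02,0]' 20 >/dev/null; python3 - <<'E'
from pile import *
from plant import robot
go(.604,-.062,.08,-1.5)
meas([.062],'m4',(.5,.66,-.15,.12))
f=robot.grab_frame("wrist"); cv2.imwrite("pics/w11.png",f["img"])
E
```

```text
t28.35 pos [ 5.359e-01 -1.000e-04  1.009e-01] yaw -0.66 tilt [0.0016 0.0132] shift [0.0202 0.0688 0.0613] dist 0.094 turn 0.8 F [-0.4 -0.2  0.5] op 0.004 q7 -19
scene 0.062 792 (array([605.6,  38.1]), array([ 53.9, 129.9]), np.float32(89.2)) z 0.0625
scene back wall top mid: x=0.6328 at y=0, slope 0.14 deg sd 0.0036
scene left wall top mid: y=0.1093 at x=.55, -2.56 deg sd 0.0034
side 0.062 554 (array([609.4,  -1. ]), array([ 64.7, 212.8]), np.float32(88.4)) z 0.0635
side back wall top mid: x=0.6339 at y=0, slope -0.36 deg sd 0.0041
side left wall top mid: y=0.1063 at x=.55, -2.63 deg sd 0.0034
```

View pics/m4_scene.png

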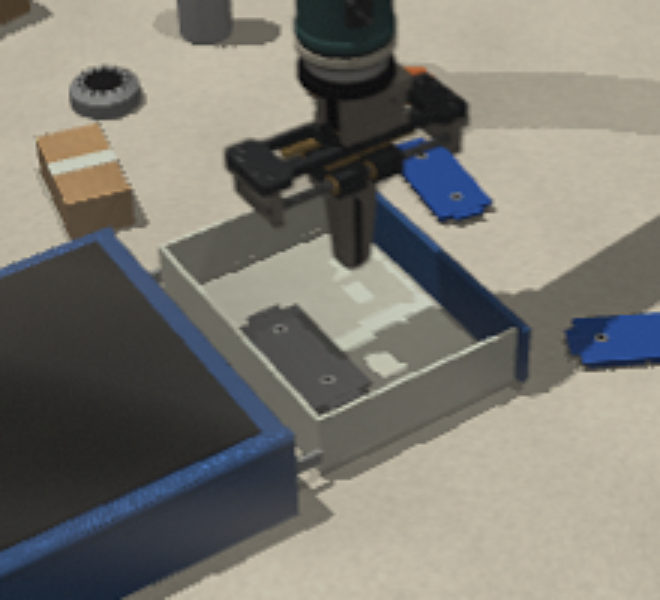

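View pics/w11.png

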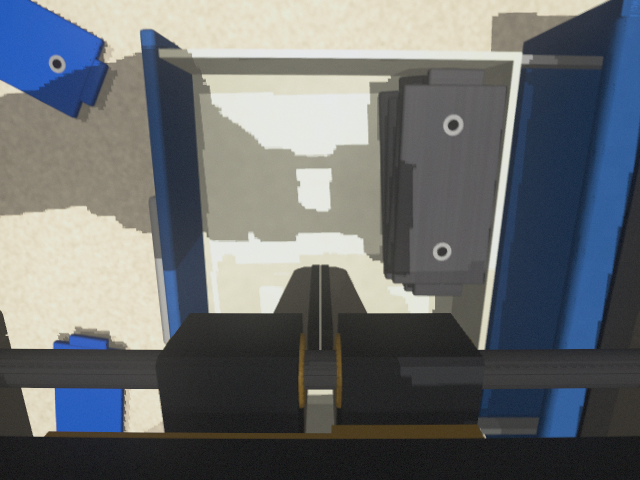

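The pile is square on the back wall (scene image, around (305,355)). Next I push from its right end toward the left wall.

```bash

python3 -m handwheel '[0,0,0.015,0.015,0.8,0,0,0.02,0.018,0,0,0.004,0.02,0.016,0,0,0.004,0.01,0.01,0,0,0,0.003,0.003,0,0,0,0,0,0]' 20 >/dev/null; python3 -c "
from h import *
go(.604,-.062,.0175,-1.5)"
```

```text
t29.00 pos [ 0.5988 -0.0591  0.0841] yaw -1.32 tilt [-0.0085  0.0168] shift [0.0665 0.0058 0.0039] dist 0.067 turn 0.2 F [-0.6 -0.9  0.1] op 0.003 q7 -13
```

```bash

python3 -m handwheel '[0,0.01,0.003,0.001,0,0,0.016,0.002,0.001,0,0,0.016,0.001,0.001,0,0,0.014,0,0,0,0,0.006,0,0,0,0,0,0,0,0]' 20 >/dev/null; python3 -c "
from h import *
go(.604,-.0355,.0175,-1.5)"
```

```text
t29.50 pos [ 0.5997 -0.0525  0.0167] yaw -0.82 tilt [-0.0128  0.0208] shift [-0.0005  0.004  -0.017 ] dist 0.018 turn 0.7 F [0.3 0.3 0.5] op 0.009 q7 -16
```

```bash

python3 -m handwheel '[0,0,0.002,-0.003,0.7,0,0,0.002,-0.004,0,0,0,0.001,-0.004,0,0,0,0,-0.004,0]' 20 >/dev/null; python3 -c "
from h import *
go(.604,-.0355,.0175,-1.5)"
python3 -m handwheel '[0,0,0,-0.003,0,0,0,0,-0.002,0]' 20 >/dev/null; python3 -c "
from h import *
go(.604,-.0355,.0175,-1.5)"
```

```text
t29.83 pos [ 0.6047 -0.0365  0.0177] yaw -1.56 tilt [-0.0138  0.0194] shift [ 0.0002 -0.0007 -0.001 ] dist 0.001 turn -0.1 F [-0.4 -3.3 -2.9] op 0.008 q7 -18
t30.00 pos [ 0.6045 -0.0349  0.018 ] yaw -1.60 tilt [-0.0145  0.0136] shift [ 0.0005 -0.0005  0.0006] dist 0.001 turn -0.1 F [ 1.4 -6.6 -4.8] op 0.003 q7 -18
```

```bash

python3 -m handwheel '[0,0,0,-0.003,0,0,0,0,-0.003,0]' 20 >/dev/null; python3 -c "
from h import *
go(.604,-.0355,.0175,-1.5)"
python3 -m handwheel '[0,0,0,-0.004,0,0,0,0,-0.004,0]' 20 >/dev/null; python3 -c "
from h import *
go(.604,-.0355,.0175,-1.5)"
```

```text
t30.17 pos [ 0.6045 -0.035   0.018 ] yaw -1.79 tilt [-0.0153  0.0058] shift [ 0.0006 -0.0005  0.0005] dist 0.001 turn -0.3 F [ 0.3 -6.8 -3. ] op 0.006 q7 -19
t30.33 pos [ 0.6044 -0.0351  0.0181] yaw -2.05 tilt [-0.0166 -0.004 ] shift [ 0.0006 -0.0004  0.0005] dist 0.001 turn -0.6 F [-0.2 -8.8 -1.9] op 0.004 q7 -20
```

```bash

python3 -m handwheel '[0,0,0,-0.004,0,0,0,0,0.008,0,0,0,0,0.012,0,0,-0.03,0,0,0,0,-0.035,-0.02,0,0,0,-0.02,-0.03,0,0,0,0,-0.025,0,0,0,0,0,0,0]' 20 >/dev/null; python3 - <<'E'
from pile import *
from plant import robot
go(.485,.04,.018,-1.5)
meas([.062],'m5',(.5,.66,-.035,.12))
f=robot.grab_frame("wrist"); cv2.imwrite("pics/w12.png",f["img"]); np.savez("pics/w12.npz",**f)
E
```

```text
t31.00 pos [ 0.53   -0.0533  0.1093] yaw -2.29 tilt [-0.0124 -0.0061] shift [ 0.0913 -0.0476 -0.092 ] dist 0.138 turn -0.8 F [-0.6 -0.3 -0.6] op 0.008 q7 -15
scene 0.062 772 (array([604.8,  40. ]), array([ 55.5, 126.2]), np.float32(88.5)) z 0.0625
scene back wall top mid: x=0.6328 at y=0, slope -0.11 deg sd 0.0035
scene left wall top mid: y=0.1085 at x=.55, -3.38 deg sd 0.0037
side 0.062 394 (array([619.7,  34.1]), array([ 62.8, 132.7]), np.float32(70.6)) z 0.0635
side back wall top mid: x=0.6336 at y=0, slope -0.25 deg sd 0.0040
side left wall top mid: y=0.1071 at x=.55, -2.48 deg sd 0.0031
```

View pics/m5_scene.png

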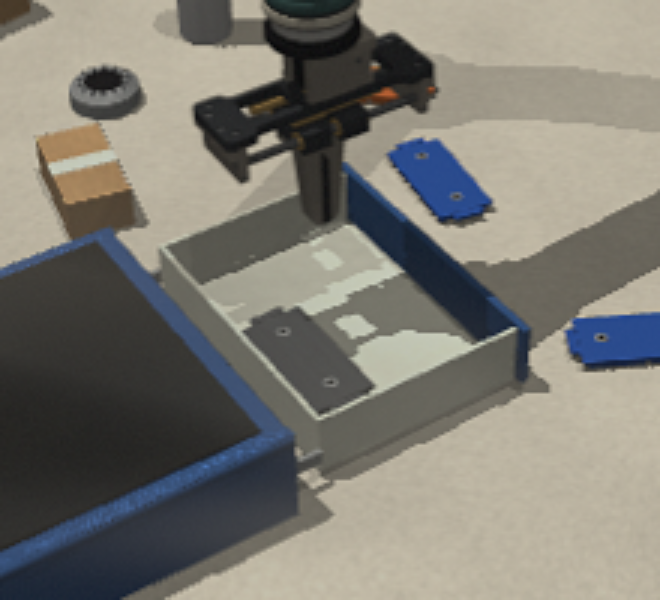

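View pics/w12.png

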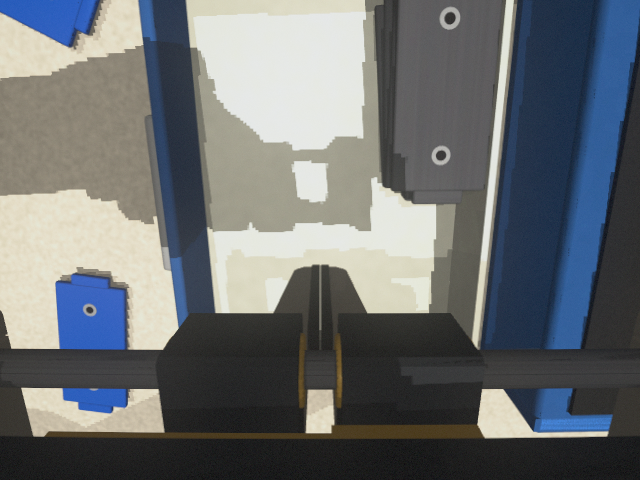

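View pics/m5_side.png

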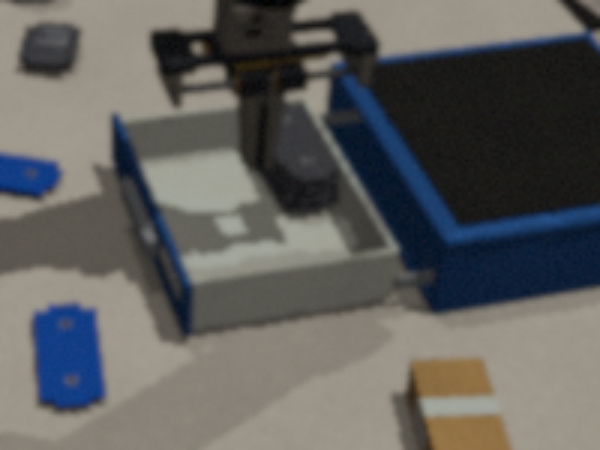

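```bash
cat > face.py <<'E'
from h import *
def face(fn):
    f=dict(np.load(fn)); P,R,o=cloud(f); img=f["img"].astype(int); X,Y,Z=P[...,0],P[...,1],P[...,2]
    print("cam",o.round(3))
    for k in range(4):
        top=.026+.012*k
        m=(Z>top-.005)&(Z<top)&(X>.56)&(X<.592)&(Y>-.012)&(Y<.085)&(img.max(-1)<120)
        q=P[m]
        if len(q)<20: print(k,"few",len(q));continue
        p=np.polyfit(q[:,1],q[:,0],1); r=q[:,0]-np.polyval(p,q[:,1]); 
        p,g=(np.polyfit(q[abs(r)<.003][:,1],q[abs(r)<.003][:,0],1),(abs(r)<.003).sum())
        print("pad level",k,"front x at y=.04: %.4f"%np.polyval(p,.04),"slope deg %.2f"%np.degrees(np.arctan(p[0])),len(q),g,"sd %.4f"%r.std())
    # right ear ends
    for k in range(4):
        top=.026+.012*k
        m=(Z>top-.005)&(Z<top-.0)&(X>.592)&(X<.618)&(Y>-.05)&(Y<.0)&(img.max(-1)<120)
        q=P[m]
        if len(q)>10: print("ear level",k,"y med %.4f"%np.median(q[:,1]),"p10 %.4f"%np.percentile(q[:,1],10),len(q))
    # back/left wall inner faces
    m=(Z>.03)&(Z<.06)&(X>.62)&(X<.64)&(Y>-.12)&(Y<-.035)&(img.min(-1)>60); q=P[m]
    if len(q)>50:
        p=np.polyfit(q[:,1],q[:,0],1); print("back inner x at y=.04: %.4f"%np.polyval(p,.04),"deg %.2f"%np.degrees(np.arctan(p[0])),len(q),(q[:,0]-np.polyval(p,q[:,1])).std().round(4))
    m=(Z>.03)&(Z<.06)&(Y>.09)&(Y<.12)&(X>.47)&(X<.57)&(img.min(-1)>60); q=P[m]
    if len(q)>50:
        p=np.polyfit(q[:,0],q[:,1],1); print("left inner y at x=.605: %.4f"%np.polyval(p,.605),"deg %.2f"%np.degrees(np.arctan(p[0])),len(q),(q[:,1]-np.polyval(p,q[:,0])).std().round(4))
E
python3 -c "
from face import *
face('pics/w12.npz')
for n in ['scene','side']: print(n);face(f'pics/m5_{n}.npz')"
```

```text
cam [0.538 0.018 0.279]
pad level 0 front x at y=.04: 0.5761 slope deg -1.32 515 515 sd 0.0011
pad level 1 front x at y=.04: 0.5775 slope deg 1.15 610 610 sd 0.0011
pad level 2 front x at y=.04: 0.5786 slope deg 2.40 599 599 sd 0.0008
pad level 3 front x at y=.04: 0.5845 slope deg 0.94 2642 1042 sd 0.0042
ear level 3 y med -0.0123 p10 -0.0217 1028
back inner x at y=.04: 0.6351 deg 1.51 2068 0.0003
scene
cam [1.148 0.922 0.999]
0 few 0
1 few 0
2 few 0
pad level 3 front x at y=.04: 0.5863 slope deg 1.03 62 26 sd 0.0040
ear level 3 y med -0.0119 p10 -0.0195 27
back inner x at y=.04: 0.6376 deg 1.69 131 0.001
left inner y at x=.605: 0.1096 deg -1.22 305 0.0017
side
cam [ 0.103 -1.18   0.956]
0 few 13
1 few 13
2 few 9
3 few 11
ear level 0 y med -0.0226 p10 -0.0255 15
ear level 1 y med -0.0197 p10 -0.0236 15
ear level 2 y med -0.0214 p10 -0.0246 12
left inner y at x=.605: 0.1054 deg -1.47 265 0.003
```

The wrist depth shows the top two pads flush (front near x = 0.579). The bottom pad is about 3 mm short of the back wall and turned about 2.8°, with its left end forward. I'll push again from the front, nearer the left end, with the fingertips leading.

```bash

python3 -m handwheel '[0,0.005,-0.01,-0.015,0,0,0.005,-0.015,-0.025,0,0,0.005,-0.012,-0.03,-0.8,0,0.005,-0.008,-0.025,0,0,0.01,0,-0.015,0,0,0.012,0,-0.003,0,0,0,0,0,0]' 20 >/dev/null; python3 -c "
from h import *
go(.487,.065,.0175,-1.5)"
```

```text
t31.73 pos [0.5006 0.0649 0.0625] yaw -1.83 tilt [-0.0045 -0.0003] shift [ 0.045  -0.0134  0.0003] dist 0.047 turn -0.3 F [-0.6 -0.3  0.8] op 0.003 q7 -31
```

```bash

python3 -m handwheel '[0,0.01,-0.002,0,0,0,0.014,0,0,0,0,0.014,0,0,0,0,0.008,0,0,0,0,0.005,-0.001,0,0]' 20 >/dev/null; python3 -c "
from h import *
go(.5,.065,.0175,-1.5)"
```

```text
t32.15 pos [0.5042 0.0616 0.0138] yaw -2.19 tilt [ 0.0018 -0.0035] shift [-0.0037 -0.0043 -0.0033] dist 0.007 turn -0.7 F [-20.   -2.6 120.3] op 0.002 q7 -34
```

That descent hit the drawer floor at 120 N, right at the wrist limit. I'll back off at once and descend more gently from here on.

```bash

python3 -m handwheel '[0,-0.002,0,0,0]' 20 >/dev/null; python3 -c "
from h import *
go(.5,.065,.0175,-1.5)"

```

```text
t32.23 pos [0.5064 0.0611 0.0178] yaw -2.25 tilt [ 0.0054 -0.0043] shift [ 0.0003 -0.0065 -0.0036] dist 0.007 turn -0.7 F [-1.  -0.9  0.4] op 0.006 q7 -34
```

```bash

python3 -m handwheel '[0,0.002,-0.001,0,-0.7,0,0.003,-0.002,-0.001,0,0,0.003,-0.003,-0.001,0,0,0.003,-0.003,0,0,0,0.003,-0.003,0,0]' 20 >/dev/null; python3 -c "
from h import *
go(.559,.065,.0175,-1.5)"

```

```text
t32.65 pos [0.5069 0.0603 0.0143] yaw -1.95 tilt [ 0.0275 -0.008 ] shift [-0.0018  0.052  -0.0064] dist 0.052 turn -0.4 F [-5.5 -1.1 34.8] op 0.001 q7 -35
```

Tilt is +0.0275 now, so the fingertips lead. I'll raise 3 mm and push forward.

```bash

python3 -m handwheel '[0,-0.002,0,0,0,0,0,0.008,-0.002,-0.4,0,0,0.01,-0.002,0,0,0,0.01,-0.001,0,0,0,0.01,0,0,0,0,0.004,0,0,0,0,0,0,0]' 20 >/dev/null; python3 -c "
from h import *
go(.559,.065,.0175,-1.5)"

```

```text
t33.23 pos [0.5531 0.0614 0.0144] yaw -1.80 tilt [ 0.0245 -0.0093] shift [-0.0029  0.0059 -0.0037] dist 0.008 turn -0.3 F [-5.1 -0.4 15.8] op 0.005 q7 -33
```

```bash

python3 -m handwheel '[0,-0.002,0.003,0,0,0,0,0.003,0,0,0,0,0.003,0,0,0,0,0.003,0,0]' 20 >/dev/null; python3 -c "
from h import *
go(.559,.065,.0175,-1.5)"
python3 -m handwheel '[0,0,0.003,0,0,0,0,0.003,0,0]' 20 >/dev/null; python3 -c "
from h import *
go(.559,.065,.0175,-1.5)"

```

```text
t33.57 pos [0.5643 0.0608 0.0145] yaw -1.84 tilt [ 0.0195 -0.0094] shift [-0.0031 -0.0053 -0.004 ] dist 0.007 turn -0.3 F [-7.7  0.8  7.5] op 0.003 q7 -32
t33.73 pos [0.5644 0.0608 0.0145] yaw -1.81 tilt [ 0.0064 -0.0124] shift [-0.0031 -0.0055 -0.004 ] dist 0.007 turn -0.3 F [-9.6  0.6 13.1] op 0.008 q7 -32
```

```bash

python3 -m handwheel '[0,0,0.003,0,0,0,0,-0.006,0,0,0,-0.001,-0.004,0.01,0,0,0,0,0.013,0,0,0,0.003,0.01,0,0,0,0.005,0,0,0,0,0.003,0,0]' 20 >/dev/null; python3 -c "
from h import *
go(.564,.03,.0175,-1.5)"

```

```text
t34.32 pos [0.5637 0.0228 0.0157] yaw -1.81 tilt [-0.001  -0.0152] shift [-0.0019  0.0001 -0.0072] dist 0.007 turn -0.3 F [ 0.8 -0.1 -0.2] op 0.005 q7 -28
```

```bash

python3 -m handwheel '[0,0,0.003,0,0,0,0,0.003,0,0]' 20 >/dev/null; python3 -c "
from h import *
go(.564,.03,.0175,-1.5)"
python3 -m handwheel '[0,0,-0.006,0,0,0,0,-0.012,0,0,0,-0.02,-0.01,0,0,0,-0.03,0,0,0,0,-0.03,0,0.01,0,0,-0.02,0,0.01,0,0,0,0,0,0]' 20 >/dev/null; python3 - <<'E'
from face import *
from plant import robot
go(.604,-.062,.03,-1.5)
f=robot.grab_frame("wrist"); cv2.imwrite("pics/w13.png",f["img"]); np.savez("pics/w13.npz",**f)
face("pics/w13.npz")
f=robot.grab_frame("side"); np.savez("pics/s13.npz",**f)
print("side");face("pics/s13.npz")
E
```

```text
t34.48 pos [0.5653 0.0218 0.0149] yaw -1.96 tilt [-0.0124 -0.0167] shift [-0.0027 -0.0016 -0.0081] dist 0.009 turn -0.5 F [-14.4   1.   12.2] op 0.003 q7 -28
t35.07 pos [0.5366 0.0069 0.1168] yaw -1.69 tilt [-0.0168 -0.0141] shift [0.0866 0.0708 0.0656] dist 0.130 turn -0.2 F [0.9 0.2 0.2] op 0.002 q7 -21
cam [0.541 0.08  0.286]
pad level 0 front x at y=.04: 0.5791 slope deg -1.08 415 415 sd 0.0011
pad level 1 front x at y=.04: 0.5808 slope deg 1.27 523 523 sd 0.0011
pad level 2 front x at y=.04: 0.5820 slope deg 2.07 500 500 sd 0.0008
pad level 3 front x at y=.04: 0.5863 slope deg 0.80 1646 856 sd 0.0032
ear level 2 y med -0.0216 p10 -0.0224 11
ear level 3 y med -0.0120 p10 -0.0211 792
back inner x at y=.04: 0.6380 deg 1.44 518 0.0003
left inner y at x=.605: 0.1057 deg -1.62 956 0.0001
side
cam [ 0.103 -1.18   0.956]
pad level 0 front x at y=.04: 0.5820 slope deg -4.11 21 14 sd 0.0034
1 few 11
2 few 13
3 few 17
ear level 0 y med -0.0200 p10 -0.0250 13
ear level 1 y med -0.0215 p10 -0.0263 14
ear level 3 y med -0.0203 p10 -0.0235 13
left inner y at x=.605: 0.1055 deg -1.82 253 0.0029
```

View pics/w13.png

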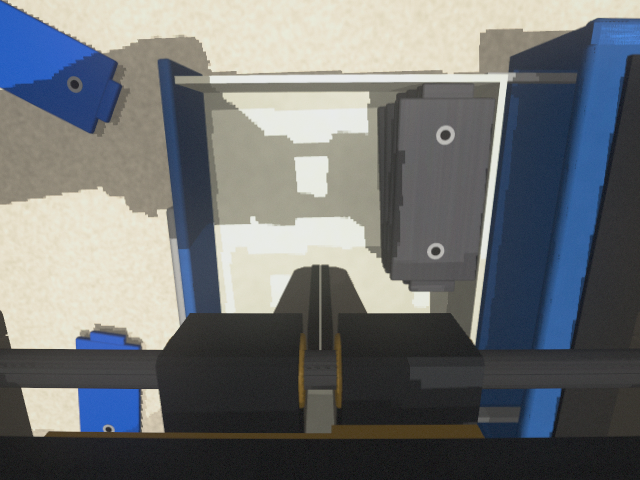

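```bash
python3 - <<'E'
import cv2,numpy as np
im=cv2.imread("pics/w13.png")[75:300,340:510]
im=np.clip(im.astype(float)*1.8,0,255).astype(np.uint8)
im=cv2.resize(im,None,fx=2.6,fy=2.6,interpolation=cv2.INTER_CUBIC)
cv2.imwrite("pics/w13c.png",im)
E
```

```text
(no output)
```

View pics/w13c.png

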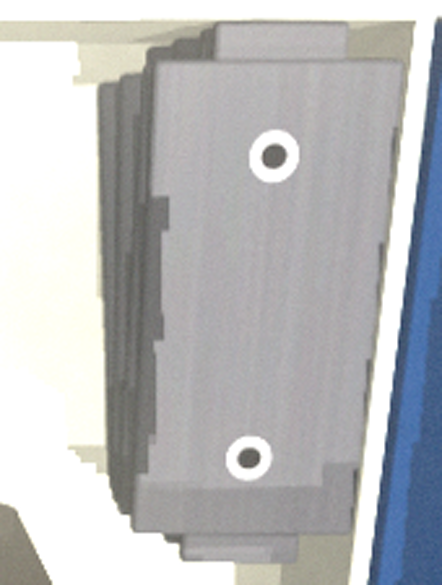

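The drawer crept in 3 mm. The bottom pad is still turned 2.5° because the finger backs taper toward the tips, so the upper pads took the push. I'll turn the tool 90° and push with the straight side faces of the fingers, as worked for the left wall.

```bash

python3 -m handwheel '[0,0,-0.008,0,-7,0,0,-0.008,0,-7,0,0,-0.008,0,-7,0,0,0,0,-7,0,0,0,0,-7,0,0,0,0,-7,0,0,0,0,-7,0,0,0,0,-7,0,0,0,0,-7,0,0,0,0,-7,0,0,0,0,-7,0,0,0,0,-7]' 20 >/dev/null; python3 -c "
from h import *
go(.52,.06,.06,88.5)"

```

```text
t36.17 pos [0.4999 0.015  0.0969] yaw 84.43 tilt [-0.0449 -0.0037] shift [0.0358 0.047  0.0172] dist 0.062 turn -4.1 F [0.4 0.9 0.2] op 0.003 q7 52
```

```bash

python3 -m handwheel '[0,0.006,0.012,0.003,-3,0,0.01,0.014,0.003,-1,0,0.01,0.014,0.003,0,0,0.01,0.006,0.002,0,0,0.008,0,0,0,0,0.004,0,0,0,0,0,0,0,0]' 20 >/dev/null; python3 -c "
from h import *
go(.52,.06,.0175,88.5)"

```

```text
t36.75 pos [0.5067 0.0701 0.0362] yaw 88.84 tilt [-0.0571  0.0044] shift [ 0.0179 -0.0099  0.0146] dist 0.025 turn 0.3 F [ 0.4 -0.4  0.4] op 0.003 q7 47
```

```bash

python3 -m handwheel '[0,0.007,-0.002,0,0,0,0.006,-0.002,0,0,0,0.003,-0.001,0,0,0,0.001,0,0,0]' 20 >/dev/null; python3 -c "
from h import *
go(.52,.06,.0175,88.5)"

```

```text
t37.08 pos [0.5052 0.064  0.0173] yaw 88.74 tilt [-0.0576  0.0039] shift [-0.001  -0.0036  0.0148] dist 0.015 turn 0.2 F [-0.8 -0.5  0.6] op 0.005 q7 46
```

Now straighten: press lightly on the floor and drag toward -x.

```bash

python3 -m handwheel '[0,0.003,0,0,0,0,0.003,0,-0.002,0,0,0.003,0,-0.003,0,0,0.003,0,-0.003,0]' 20 >/dev/null; python3 -c "
from h import *
go(.52,.06,.0175,88.5)"
python3 -m handwheel '[0,0.004,0,-0.003,0,0,0.004,0,-0.003,0,0,0.004,0,-0.003,0,0,0.004,0,-0.003,0]' 20 >/dev/null; python3 -c "
from h import *
go(.52,.06,.0175,88.5)"

```

```text
t37.42 pos [0.5054 0.0636 0.0145] yaw 88.55 tilt [-0.0409  0.    ] shift [-0.0036 -0.0033  0.0145] dist 0.015 turn 0.0 F [-0.2 -2.2 17.8] op 0.007 q7 44
t37.75 pos [0.5054 0.0636 0.0143] yaw 88.42 tilt [-0.0146 -0.0089] shift [-0.0034 -0.0032  0.0146] dist 0.015 turn -0.1 F [-4.7 -2.3 30.9] op 0.008 q7 43
```

```bash

python3 -m handwheel '[0,0.004,-0.001,-0.003,0,0,0.004,-0.001,-0.003,0,0,0.004,-0.001,-0.003,0,0,0.004,-0.001,-0.003,0,0,0.004,-0.001,-0.003,0]' 20 >/dev/null; python3 -c "
from h import *
go(.56,.06,.0175,88.5)"

```

```text
t38.17 pos [0.5055 0.0636 0.0143] yaw 88.47 tilt [ 0.0206 -0.0133] shift [-0.002  -0.0022  0.0546] dist 0.055 turn -0.0 F [-5.9 -1.2 33.9] op 0.005 q7 41
```

```bash

python3 -m handwheel '[0,-0.002,0,0,0,0,0,0,0.008,0,0,0,0,0.012,0,0,0,0,0.012,0,0,0,0,0.012,0,0,0,0,0.005,0,0,0,0,0,0]' 20 >/dev/null; python3 -c "
from h import *
go(.569,.06,.0175,88.5)"

```

```text
t38.75 pos [0.5614 0.0606 0.0211] yaw 88.32 tilt [ 0.0295 -0.015 ] shift [ 0.0038 -0.0003  0.0075] dist 0.008 turn -0.2 F [ 0.4 -0.4  0.2] op 0.006 q7 44
```

```bash

python3 -m handwheel '[0,0.003,0,0.002,0,0,0,0,0.003,0,0,0,0,0.002,0]' 20 >/dev/null; python3 -c "
from h import *
go(.569,.06,.0175,88.5)"
python3 -m handwheel '[0,0,0,0.002,0,0,0,0,0.002,0]' 20 >/dev/null; python3 -c "
from h import *
go(.569,.06,.0175,88.5)"

```

```text
t39.00 pos [0.5676 0.0599 0.017 ] yaw 88.30 tilt [ 0.0272 -0.0152] shift [-0.0005  0.0002  0.0014] dist 0.001 turn -0.2 F [ 0.8  0.5 -0.8] op 0.002 q7 44
t39.17 pos [0.5684 0.0597 0.0163] yaw 88.33 tilt [ 0.0207 -0.0167] shift [-0.0012  0.0003  0.0006] dist 0.001 turn -0.2 F [-5.9  0.1  3.6] op 0.007 q7 45
```

```bash

python3 -m handwheel '[0,0,0,0.003,0,0,0,0,0.003,0]' 20 >/dev/null; python3 -c "
from h import *
go(.569,.06,.0175,88.5)"
python3 -m handwheel '[0,0,0,0.003,0,0,0,0,0.003,0]' 20 >/dev/null; python3 -c "
from h import *
go(.569,.06,.0175,88.5)"

```

```text
t39.33 pos [0.5689 0.0598 0.0154] yaw 88.40 tilt [ 0.0104 -0.0191] shift [-0.0021  0.0002  0.0001] dist 0.002 turn -0.1 F [-7.1 -0.2  3.4] op 0.004 q7 45
t39.50 pos [0.5692 0.0598 0.0145] yaw 88.49 tilt [-0.0004 -0.0217] shift [-0.003   0.0001 -0.0002] dist 0.003 turn -0.0 F [-8.1 -0.5  8.9] op 0.003 q7 45
```

The bottom pad resists at about 8 N, probably because its ear wedges on the left wall. I'll push a little harder, with a component to the right to free the ear.

```bash

python3 -m handwheel '[0,-0.001,-0.003,0.005,0,0,-0.001,-0.003,0.005,0]' 20 >/dev/null; python3 -c "
from h import *
go(.569,.06,.0175,88.5)"
python3 -m handwheel '[0,-0.001,-0.003,0.005,0,0,-0.001,-0.003,0.006,0]' 20 >/dev/null; python3 -c "
from h import *
go(.569,.06,.0175,88.5)"

```

```text
t39.67 pos [0.5724 0.0572 0.0152] yaw 88.72 tilt [-0.0118 -0.0195] shift [-0.0023  0.0027 -0.0035] dist 0.005 turn 0.2 F [-9.9  5.3 -1.4] op 0.003 q7 47
t39.83 pos [0.5716 0.0572 0.0153] yaw 89.04 tilt [-0.0326 -0.0155] shift [-0.0022  0.0027 -0.0028] dist 0.004 turn 0.5 F [-17.5   5.1   9.6] op 0.004 q7 48
```

The tip advanced 3 mm. I'll back off and measure the front face.

```bash

python3 -m handwheel '[0,0,0,-0.008,0,0,0,0,-0.015,0,0,-0.025,-0.01,-0.02,0,0,-0.025,-0.01,-0.01,0,0,-0.02,0,0,0,0,0,0,0,0]' 20 >/dev/null; python3 - <<'E'
from face import *
from plant import robot
go(.604,-.062,.03,88.5)
f=robot.grab_frame("wrist"); cv2.imwrite("pics/w14.png",f["img"]); np.savez("pics/w14.npz",**f)
face("pics/w14.npz")
E
```

```text
t40.33 pos [0.5153 0.0417 0.0874] yaw 89.42 tilt [-0.0392 -0.0133] shift [ 0.0552 -0.102   0.0919] dist 0.148 turn 0.9 F [0.5 1.3 0.2] op 0.005 q7 52
cam [0.451 0.045 0.26 ]
0 few 11
1 few 0
2 few 0
3 few 0
back inner x at y=.04: 0.6388 deg 1.84 1361 0.0005
left inner y at x=.605: 0.1058 deg -1.56 1908 0.0002
```

View pics/w14.png

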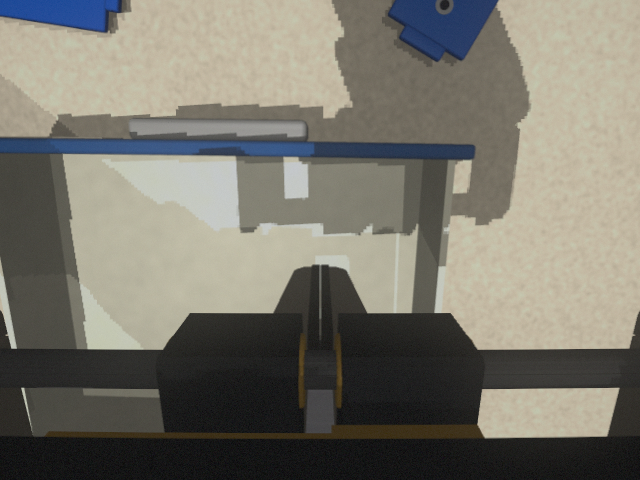

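```bash

python3 -m handwheel '[0,-0.003,0,0.005,7,0,-0.003,0,0.005,7,0,-0.003,0,0.005,7,0,-0.002,0,0.005,7,0,0,0,0,7,0,0,0,0,7,0,0,0,0,7,0,0,0,0,7,0,0,0,0,7,0,0,0,0,7,0,0,0,0,7,0,0,0,0,7]' 20 >/dev/null; python3 -c "
from h import *
go(.604,-.062,.03,-1.5)"
python3 -m handwheel '[0,0,0.01,0.005,7,0,0,0,0.01,0,0,0,0,0,0]' 20 >/dev/null; 
python3 - <<'E'
from face import *
from plant import robot
go(.604,-.062,.03,-1.5)
f=robot.grab_frame("wrist"); cv2.imwrite("pics/w15.png",f["img"]); np.savez("pics/w15.npz",**f)
face("pics/w15.npz")
im=cv2.resize(np.clip(f["img"][60:330,340:560].astype(float)*1.8,0,255).astype(np.uint8),None,fx=2.2,fy=2.2,interpolation=cv2.INTER_CUBIC)
cv2.imwrite("pics/w15c.png",im)
E
```

```text
t41.38 pos [0.5336 0.0354 0.0844] yaw 3.35 tilt [-0.0499 -0.0154] shift [0.0523 0.0672 0.1007] dist 0.132 turn 4.8 F [ 1.2  0.8 -0.3] op 0.005 q7 -20
t41.63 pos [0.5423 0.0206 0.081 ] yaw -3.71 tilt [-0.0532 -0.0177] shift [0.0491 0.0695 0.0774] dist 0.115 turn -2.2 F [-0.9 -0.9 -0.1] op 0.007 q7 -25
cam [0.555 0.094 0.249]
pad level 0 front x at y=.04: 0.5819 slope deg 1.37 341 341 sd 0.0005
pad level 1 front x at y=.04: 0.5820 slope deg 1.88 318 318 sd 0.0003
pad level 2 front x at y=.04: 0.5821 slope deg 1.88 501 501 sd 0.0006
pad level 3 front x at y=.04: 0.5865 slope deg 0.50 2130 1119 sd 0.0031
ear level 3 y med -0.0045 p10 -0.0092 365
back inner x at y=.04: 0.6383 deg 1.70 372 0.0003
left inner y at x=.605: 0.1057 deg -1.62 704 0.0
```

View pics/w15c.png

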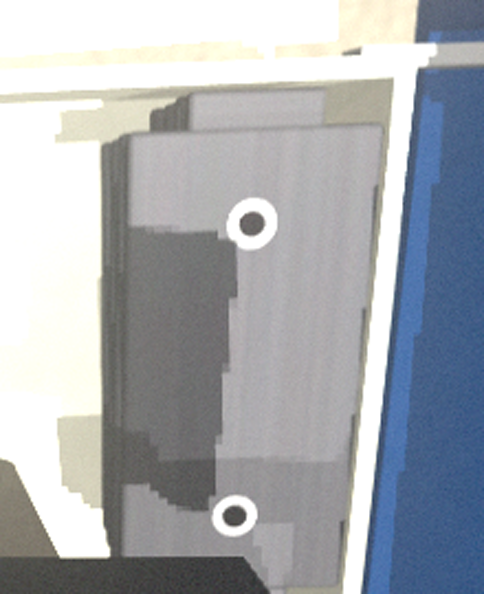

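All four fronts are flush (x = 0.5819 to 0.5821) and parallel to the back wall, with a gap of 0.3 mm. Next I check the y ends from the side and scene cameras.

```bash

python3 - <<'E'
from face import *
from plant import robot
for n in ["side","scene"]:
    f=robot.grab_frame(n); np.savez(f"pics/{n}16.npz",**f)
    cv2.imwrite(f"pics/{n}16.png",cv2.resize(f["img"][195:275,310:400] if n=="side" else f["img"][230:310,260:350],None,fx=6,fy=6,interpolation=cv2.INTER_CUBIC))
    P,R,o=cloud(f); img=f["img"].astype(int); X,Y,Z=P[...,0],P[...,1],P[...,2]
    m=(img.max(-1)<115)&(abs(Z-.0625)<.004)&(X>.575)&(X<.645)&(Y>-.04)&(Y<.108)
    Q=onplane(f,.062)[m]; print(n,len(Q),"y range",np.percentile(Q[:,1],[1,99]).round(4),"x",np.percentile(Q[:,0],[2,98]).round(4),rect(Q[:,:2]))
    for k in range(4):
        top=.026+.012*k
        m=(Z>top-.006)&(Z<top)&(X>.594)&(X<.620)&(Y>-.05)&(Y<-.005)&(img.max(-1)<120)
        q=P[m]
        if len(q)>5: print(n,k,len(q),np.percentile(q[:,1],[10,50]).round(4))
f=dict(np.load("pics/w15.npz")); P,R,o=cloud(f); img=f["img"].astype(int); X,Y,Z=P[...,0],P[...,1],P[...,2]
# left ears seen from wrist: per level max y
for k in range(4):
    top=.026+.012*k
    m=(Z>top-.004)&(Z<top+.002)&(X>.588)&(X<.63)&(Y>.085)&(Y<.11)&(img.max(-1)<100)
    q=P[m]
    if len(q)>5: print("wrist left ear",k,len(q),np.percentile(q[:,1],[50,95,99]).round(4))
E
```

```text
side 476 y range [-0.0286  0.1041] x [0.5842 0.6432] (array([614.4,  37.3]), array([ 62.9, 141.4]), np.float32(88.6))
side 0 17 [-0.0269 -0.0229]
side 1 14 [-0.0267 -0.0235]
side 2 13 [-0.0255 -0.0205]
side 3 15 [-0.0276 -0.024 ]
scene 754 y range [-0.0221  0.1015] x [0.5828 0.6361] (array([613. ,  42.8]), array([ 60.9, 134.8]), np.float32(89.3))
scene 3 24 [-0.0221 -0.0155]
wrist left ear 0 63 [0.1    0.1027 0.1028]
wrist left ear 1 76 [0.1011 0.106  0.1061]
wrist left ear 2 103 [0.102  0.1059 0.1061]
wrist left ear 3 459 [0.0964 0.1041 0.1044]
```

View pics/side16.png

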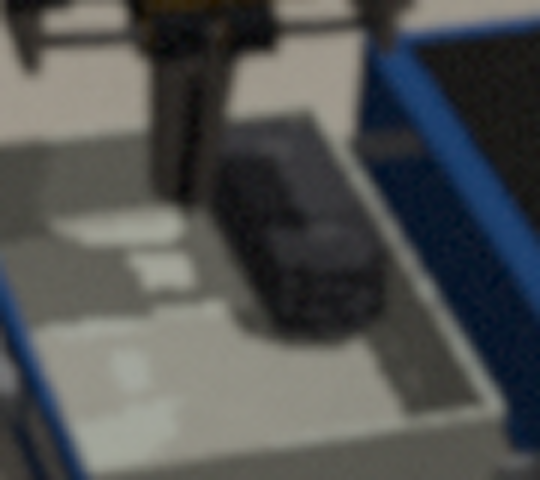

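View pics/scene16.png

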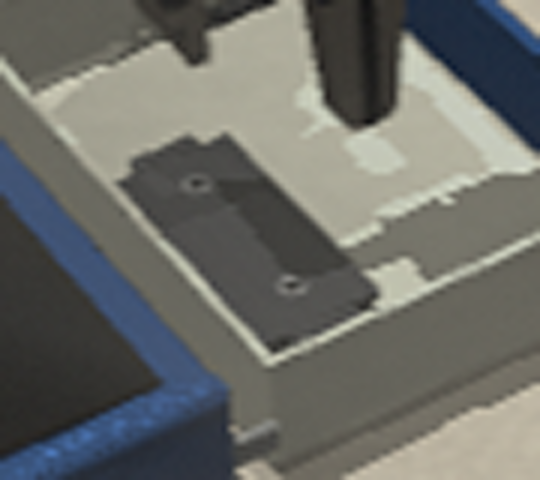

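All y ends agree within about 2 mm and sit close to the left wall. Now I leave the drawer, go in front of the pull, and straighten the tilt on the bare counter before shutting.

```bash

python3 -m handwheel '[0,-0.025,-0.005,0.002,-2,0,-0.02,-0.02,0.004,0,0,0,-0.035,0.008,0,0,0,-0.038,0.008,0,0,0,-0.03,0.004,0,0,0,-0.015,0.002,0,0,0,-0.005,0,0,0,0,0,0,0]' 20 >/dev/null; python3 - <<'E'
from h import *
from plant import robot
go(.395,-.014,.03,-1.5)
f=robot.grab_frame("wrist"); cv2.imwrite("pics/w17.png",f["img"]); np.savez("pics/w17.npz",**f)
P,R,o=cloud(f); X,Y,Z=P[...,0],P[...,1],P[...,2]; img=f["img"].astype(int)
m=(Z>.034)&(Z<.05)&(X<.47)&(X>.39)&(Y>-.1)&(Y<.08); q=P[m]; print(len(q))
for y in np.arange(-.1,.08,.02):
    s=q[(q[:,1]>y)&(q[:,1]<y+.02)]
    if len(s)>3: print(round(y+.01,3),len(s),np.percentile(s[:,0],[5,50,95]).round(4))
E
```

```text
t42.45 pos [ 3.884e-01 -1.000e-04  1.349e-01] yaw -0.62 tilt [-0.0532 -0.0155] shift [0.1046 0.0123 0.0121] dist 0.106 turn 0.9 F [ 0.9 -0.4  0.7] op 0.005 q7 -15
752
-0.07 4 [0.4301 0.4301 0.4303]
-0.05 78 [0.4301 0.4304 0.4412]
-0.03 82 [0.4306 0.431  0.4424]
-0.01 82 [0.4312 0.4315 0.4436]
0.01 92 [0.4317 0.4321 0.4439]
0.03 160 [0.4323 0.4352 0.445 ]
0.05 123 [0.4448 0.4452 0.4455]
0.07 131 [0.4454 0.4458 0.4462]
```

View pics/w17.png

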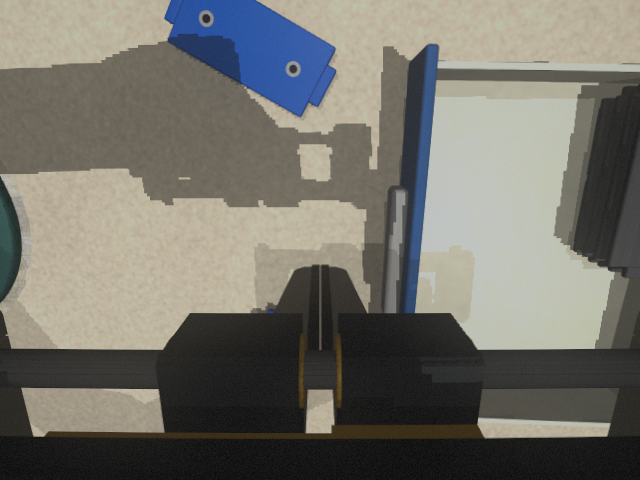

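```bash

python3 -m handwheel '[0,0.015,0.003,0.004,0.9,0,0.025,0.003,0.004,0,0,0.025,0.002,0.003,0,0,0.018,0,0,0,0,0.006,0,0,0,0,0,0,0,0]' 20 >/dev/null; python3 -c "
from h import *
go(.395,-.0155,.004,-1.5)"

```

```text
t43.00 pos [ 0.4046 -0.0106  0.0434] yaw -1.32 tilt [-0.0402 -0.0122] shift [ 0.0398 -0.008   0.0046] dist 0.041 turn 0.2 F [-0.1 -0.1 -0.3] op 0.005 q7 -23
```

```bash

python3 -m handwheel '[0,0.01,-0.004,0.002,0,0,0.011,-0.003,0.002,0,0,0.006,0,0,0,0,0.003,0,0,0,0,0,0,0,0]' 20 >/dev/null; python3 -c "
from h import *
go(.395,-.0155,.004,-1.5)"

```

```text
t43.42 pos [ 0.4026 -0.0128  0.0146] yaw -1.14 tilt [-0.034  -0.0105] shift [ 0.0108 -0.0072  0.0027] dist 0.013 turn 0.4 F [ 0.7 -0.8 -0.7] op 0.006 q7 -26
```

```bash

python3 -m handwheel '[0,0.004,0,0,0,0,0.004,0,0,0,0,0.003,-0.001,0,0,0,0.003,-0.002,0,0,0,0.003,-0.003,0,0]' 20 >/dev/null; python3 -c "
from h import *
go(.395,-.0155,.004,-1.5)"
python3 -m handwheel '[0,0.004,-0.003,0.001,0,0,0.004,-0.003,0.001,0,0,0.004,-0.003,0.001,0,0,0.004,-0.003,0.001,0,0,0.004,-0.003,0.001,0]' 20 >/dev/null; python3 -c "
from h import *
go(.395,-.0155,.004,-1.5)"

```

```text
t43.83 pos [ 4.016e-01 -1.240e-02  1.000e-04] yaw -1.12 tilt [-0.024  -0.0113] shift [-0.0037 -0.0066  0.0032] dist 0.008 turn 0.4 F [-5.5  0.  69.3] op 0.007 q7 -28
t44.25 pos [ 4.017e-01 -1.250e-02  2.000e-04] yaw -0.75 tilt [ 0.0095 -0.0207] shift [-0.0038 -0.0066  0.0032] dist 0.008 turn 0.8 F [-9.9  3.  63.4] op 0.002 q7 -30
```

```bash

python3 -m handwheel '[0,0.002,-0.004,0.002,0,0,0.002,-0.004,0.002,0,0,0.002,-0.004,0.002,0,0,0.002,-0.004,0.002,0,0,0.002,-0.004,0.002,0]' 20 >/dev/null; python3 -c "
from h import *
go(.395,-.0155,.038,-1.5)"

```

```text
t44.67 pos [ 4.001e-01 -1.360e-02  4.000e-04] yaw -0.21 tilt [ 0.0526 -0.0121] shift [-0.0378 -0.0031  0.0023] dist 0.038 turn 1.3 F [-0.9  5.9 27.9] op 0.008 q7 -31
```

```bash

python3 -m handwheel '[0,-0.006,0,0,1.3,0,-0.012,0,0.002,0,0,-0.012,0,0,0,0,-0.004,0,0,0,0,0,0,0,0]' 20 >/dev/null; python3 -c "
from h import *
go(.413,-.0155,.038,-1.5)"

```

```text
t45.08 pos [ 0.3986 -0.0141  0.0367] yaw -1.44 tilt [ 0.0564 -0.012 ] shift [-0.0004  0.0145  0.0011] dist 0.015 turn 0.1 F [ 0.2 -0.1 -0.8] op 0.006 q7 -27
```

```bash

python3 -m handwheel '[0,0,0.006,0,0,0,0,0.006,0,0,0,0,0.005,0,0,0,0,0.006,0,0,0,0,0.008,0,0]' 20 >/dev/null; python3 -c "
from h import *
go(.64,-.0205,.04,-1.5)"

```

```text
t45.50 pos [ 0.4205 -0.0161  0.0348] yaw -1.51 tilt [ 0.0338 -0.0162] shift [ 0.0023  0.2196 -0.0014] dist 0.220 turn -0.0 F [-21.1   2.8  11.9] op 0.007 q7 -26
```

```bash

python3 -m handwheel '[0,-0.001,0.01,0,0,0,-0.001,0.013,0,0,0,-0.001,0.016,0,0,0,-0.001,0.018,0,0]' 20 >/dev/null; python3 -c "
from h import *
go(.64,-.0205,.04,-1.5)"

```

```text
t45.83 pos [ 0.4407 -0.0185  0.0304] yaw -1.46 tilt [-0.0445 -0.0276] shift [-0.0184  0.1987 -0.0025] dist 0.200 turn 0.0 F [-18.2   1.4  15.1] op 0.005 q7 -24
```

The drawer needs its full 18 to 20 N, and each pushing row bends the wrist back by about 0.02 rad. I'll pre-tilt the tool forward on the counter, then push in a few long rows.

```bash

python3 -m handwheel '[0,0,-0.012,0,0,0,0.003,-0.014,0,0,0,0.007,-0.006,0,0,0,0.007,0,0,0,0,0.002,0,0,0,0,0,0,0,0]' 20 >/dev/null; python3 -c "
from h import *
go(.41,-.0155,.004,-1.5)"

```

```text
t46.33 pos [ 0.4083 -0.0174  0.0081] yaw -1.46 tilt [-0.0515 -0.0263] shift [ 0.004   0.0019 -0.0021] dist 0.005 turn 0.0 F [ 0.2 -0.7 -0.2] op 0.010 q7 -27
```

```bash

python3 -m handwheel '[0,0.003,0,0,0,0,0.003,0,0,0,0,0.003,-0.002,0,0,0,0.003,-0.004,0.002,0,0,0.003,-0.004,0.002,0,0,0.003,-0.005,0.002,0]' 20 >/dev/null; python3 -c "
from h import *
go(.41,-.0155,.004,-1.5)"

```

```text
t46.83 pos [ 4.097e-01 -1.750e-02  4.000e-04] yaw -1.20 tilt [-0.0215 -0.0245] shift [-0.0037  0.0001 -0.002 ] dist 0.004 turn 0.3 F [ 2.   4.  26.3] op 0.008 q7 -28
```

```bash

python3 -m handwheel '[0,0.003,-0.005,0.003,0,0,0.003,-0.005,0.003,0,0,0.003,-0.005,0.003,0,0,0.003,-0.005,0.003,0,0,0.003,-0.005,0.003,0,0,0.003,-0.005,0.003,0,0,0.003,-0.005,0.003,0,0,0.003,-0.005,0.003,0]' 20 >/dev/null; python3 -c "
from h import *
go(.41,-.0155,.04,-1.5)"

```

```text
t47.50 pos [ 4.097e-01 -1.760e-02  3.000e-04] yaw -0.03 tilt [ 0.0644 -0.0042] shift [-0.0396  0.0028 -0.002 ] dist 0.040 turn 1.5 F [-5.1  9.  46.5] op 0.005 q7 -29
```

```bash

python3 -m handwheel '[0,0.003,-0.005,0.002,0.5,0,0.003,-0.005,0.002,0.5,0,0.002,-0.005,0.002,0.5,0,-0.006,0,0,0,0,-0.014,0,0,0,0,-0.015,0,0,0,0,-0.005,0,0,0,0,0,0,0,0]' 20 >/dev/null; python3 -c "
from h import *
go(.42,-.0165,.04,-1.5)"

```

```text
t48.17 pos [ 0.409  -0.0164  0.0441] yaw -1.06 tilt [ 0.1031 -0.    ] shift [ 0.0052  0.0106 -0.0001] dist 0.012 turn 0.4 F [-0.8  1.   0.8] op 0.002 q7 -26
```

```bash

python3 -m handwheel '[0,0.003,0.014,0,0,0,0.002,0.012,0,0,0,0,0.014,0,0,0,0,0.02,0,0,0,0,0.028,0,0]' 20 >/dev/null; python3 -c "
from h import *
go(.64,-.0205,.04,-1.5)"

```

```text
t48.58 pos [ 0.4753 -0.0203  0.0394] yaw -1.13 tilt [ 0.0562 -0.0084] shift [ 0.0087  0.1644 -0.0031] dist 0.165 turn 0.4 F [-19.8   2.3  11.6] op 0.001 q7 -24
```

```bash

python3 -m handwheel '[0,0,0.034,-0.001,0,0,0,0.038,-0.001,0,0,-0.001,0.038,0,0]' 20 >/dev/null; python3 -c "
from h import *
go(.64,-.0205,.04,-1.5)"

```

```text
t48.83 pos [ 0.5558 -0.0223  0.0343] yaw -1.17 tilt [-0.0123 -0.0189] shift [-0.0068  0.0841 -0.0034] dist 0.084 turn 0.3 F [-19.5   2.4  13.1] op 0.001 q7 -22
```

```bash

python3 -m handwheel '[0,-0.004,0.036,-0.001,0,0,-0.004,0.034,-0.001,0]' 20 >/dev/null; python3 -c "
from h import *
go(.64,-.0205,.04,-1.5)"

```

```text
t49.00 pos [ 0.6105 -0.0237  0.0344] yaw -1.27 tilt [-0.0544 -0.0258] shift [-0.0073  0.0291 -0.0036] dist 0.030 turn 0.2 F [-20.1  -1.9  16.3] op 0.003 q7 -20
```

```bash

python3 -m handwheel '[0,-0.003,0.026,-0.001,0,0,-0.002,0.018,-0.001,0]' 20 >/dev/null; python3 - <<'E'
from h import *
from plant import robot
go(.64,-.0205,.04,-1.5)
f=robot.grab_frame("scene"); np.savez("pics/c18.npz",**f); cv2.imwrite("pics/c18.png",cv2.resize(f["img"][150:350,100:420],None,fx=2.4,fy=2.4))
P,R,o=cloud(f); img=f["img"].astype(int); X,Y,Z=P[...,0],P[...,1],P[...,2]
blue=(img[...,0]>img[...,2]+30)
m=blue&(abs(Z-.085)<.006)&(X>.6)&(X<.75)&(abs(Y)<.2); print("case top front x",np.percentile(P[m][:,0],[1,5]).round(4))
m=blue&(abs(Z-.065)<.005)&(X>.5)&(X<.75)&(abs(Y)<.2); print("drawer front top x",np.percentile(P[m][:,0],[5,50,95]).round(4),m.sum())
E
```

```text
t49.17 pos [ 0.635  -0.0239  0.0327] yaw -1.49 tilt [-0.1098 -0.0331] shift [-0.008   0.004  -0.0032] dist 0.009 turn 0.0 F [-67.7   0.4  57.6] op 0.007 q7 -19
case top front x [0.6699 0.6733]Traceback (most recent call last):
  File "<stdin>", line 8, in <module>
    return _quantile_unchecked(
        a, q, axis, out, overwrite_input, method, keepdims, weights)
    return _ureduce(a,
                    func=_quantile_ureduce_func,
    ...<5 lines>...
                    overwrite_input=overwrite_input,
                    method=method)
    r = func(a, **kwargs)
    result = _quantile(arr,
                       quantiles=q,
    ...<2 lines>...
                       out=out,
                       weights=wgt)
    slices_having_nans = np.isnan(arr[-1, ...])
                                  ~~~^^^^^^^^^
IndexError: index -1 is out of bounds for axis 0 with size 0
```

View pics/c18.png

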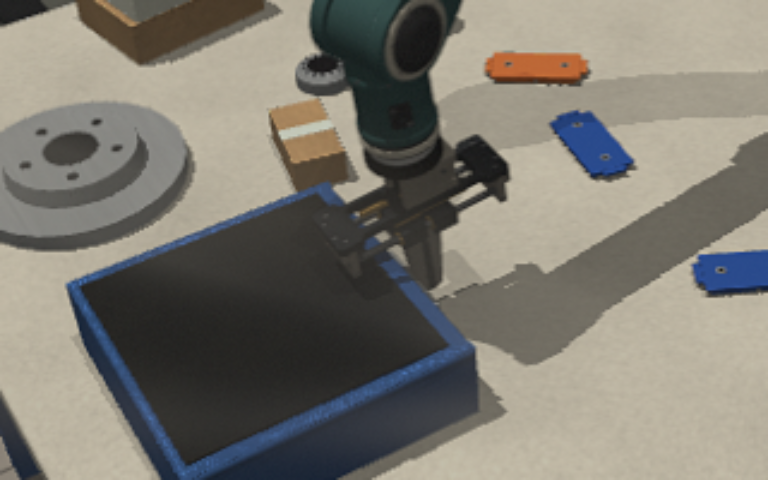

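The drawer has hit its stop (Fx -68 N). I'll back off and check with the cameras.

```bash

python3 -m handwheel '[0,-0.002,-0.008,0,0,0,0,-0.015,0,0,0,0,-0.025,0,0,0,0,-0.03,0,0,0,0,-0.035,0,0,0,0,-0.035,0,0,0,0,-0.02,0,0,0,-0.02,-0.01,0,0,0,-0.02,0,0,0,0,0,0,0,0]' 20 >/dev/null; python3 - <<'E'
from h import *
from plant import robot
go(.64,-.0205,.04,-1.5)
for n in ["wrist","side","scene"]:
    f=robot.grab_frame(n); np.savez(f"pics/{n}19.npz",**f); cv2.imwrite(f"pics/{n}19.png",f["img"])
    P,R,o=cloud(f); X,Y,Z=P[...,0],P[...,1],P[...,2]
    for y in (-.12,-.02,.08):
        out=[]
        for zl,zh in ((.034,.05),(.054,.062),(.075,.086)):
            m=(Z>zl)&(Z<zh)&(X>.55)&(X<.70)&(abs(Y-y)<.015); q=P[m][:,0]
            out.append((len(q),np.percentile(q,[5,50]).round(4).tolist() if len(q)>3 else None))
        print(n,y,out)
E
```

```text
t50.05 pos [ 0.4468 -0.0178  0.0827] yaw -1.58 tilt [-0.1453 -0.037 ] shift [ 0.0142  0.1974 -0.0032] dist 0.198 turn -0.1 F [ 0.4 -0.6  0.4] op 0.005 q7 -20
wrist -0.12 [(0, None), (0, None), (0, None)]
wrist -0.02 [(0, None), (0, None), (0, None)]
wrist 0.08 [(0, None), (0, None), (0, None)]
side -0.12 [(19, [0.6565, 0.6583]), (13, [0.6565, 0.6583]), (21, [0.6671, 0.671])]
side -0.02 [(19, [0.651, 0.6517]), (23, [0.6532, 0.6604]), (17, [0.6703, 0.6764])]
side 0.08 [(16, [0.6648, 0.6658]), (6, [0.6646, 0.6659]), (25, [0.6739, 0.681])]
scene -0.12 [(0, None), (0, None), (24, [0.6674, 0.6767])]
scene -0.02 [(2, None), (6, [0.6511, 0.6526]), (26, [0.6697, 0.677])]
scene 0.08 [(0, None), (0, None), (32, [0.673, 0.6828])]
```

View pics/wrist19.png

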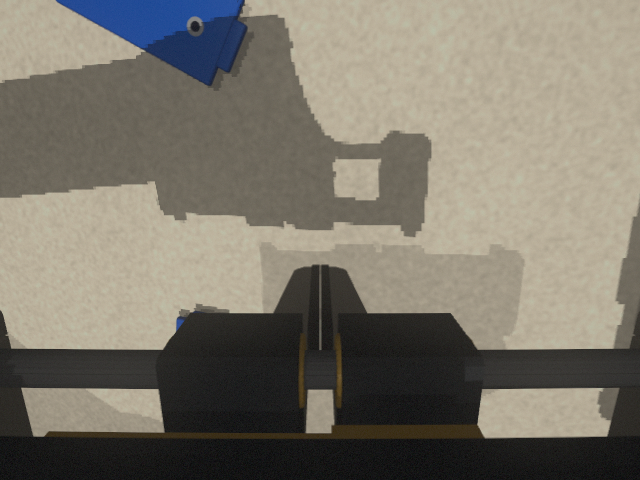

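View pics/side19.png

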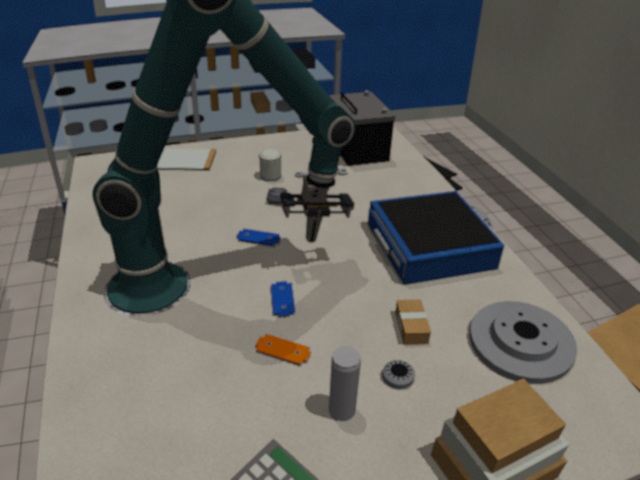

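View pics/scene19.png

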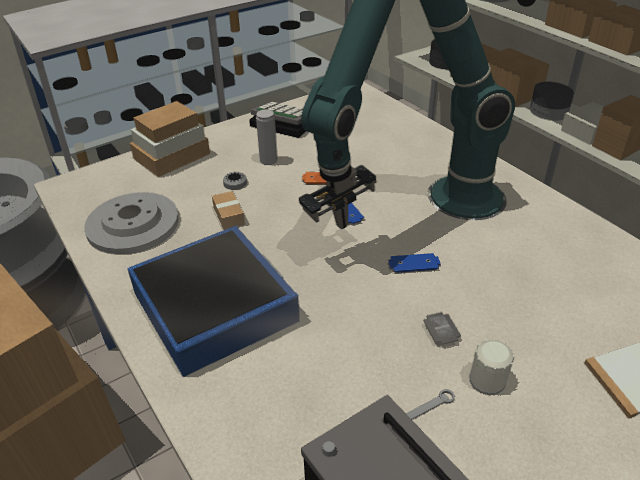

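The drawer is shut. The pull face is at x = 0.651 after about 0.223 m of travel, on the stop. The other things look undisturbed in both views, so I'll hand in.

```bash
python3 -c "
from plant import robot
print(robot.finish_job())"
```

```text
the job is handed in; nothing more can be done
None
```

The four pads are in one pile in the drawer's back left corner and the drawer is shut, handed in at about 50 s of the 72 s. One force reading may have broken the wrist limit.

**What I did:** I laid the two counter pads, backing plate up, on the two in the drawer. I pushed the pile to the left wall, then the back wall, then the left wall again. The bottom pad stayed about 2.5° askew after that, so I freed it with a further push from the front. Then I pushed the drawer in by its pull.

**Last checks before shutting (cameras):**
- **Back wall:** the lower three pads' front edges agreed within 0.3 mm. They were parallel to the back wall within about 0.4°, with a gap of about 0.3 mm. The top pad's fit was not reliable, but it looked flush in the picture.
- **Left wall:** the ear ends agreed within about 2–3 mm. The bottom pad could be up to 3 mm off the wall, inside the 6 mm allowed.

**After shutting:** the pull had travelled about 0.223 m of the 0.225 m, and the push ended on the stop at 68 N. The other objects looked undisturbed in the side and scene pictures. I could not see the pile once the drawer was closed, so its final position is not confirmed.

**What went wrong:**
- **Wrist force:** at about 32 s the fingertips hit the drawer floor too hard. The reading was 120.3 N vertical, about 122 N in total, so the 120 N limit may have been passed for a moment. I backed off at once.
- **Tool tilt:** the tool kept tilting during moves. I straightened it several times by pressing the fingertips on the counter or the drawer floor, at readings up to about 70 N.

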